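# Load the tray feeder with a spatula

## Robot

A 6-joint arm with a two-finger parallel gripper is mounted at the origin on the work surface. World frame = base frame: x ahead of the robot, y to its left, z up, the work surface at z = 0. Lengths are in m, angles in rad, forces in N, time in s.
With the tool pointing down it reaches from about 0.35 to 0.85 m from the base axis. Payload 8.1 kg.
Tool frame: the origin (TCP) lies on the centre line of the jaws, within the pads' length; the fingertips stand 11 mm ahead of it and the grasp point (between the pads) lies 8 mm behind it (tip_reach is the z of the fingertips in the tool frame, in m); z points along the fingers, y is the direction in which the jaws open and shut (so a half turn about z gives the same grasp; the last joint's range is limited). The gripper opens to 93 mm and grips with 3 to 60 N. Pads are 15 mm wide; open, the fingers measure 128 mm over their backs; the gripper's body (75 mm by 188 mm) begins 65 mm behind the grasp point.
Start: joints at [1.077, 0.13, 1.488, -0, 1.523, -0.085], TCP at [0.238, 0.551, 0.2] pointing down, gripper open.
Joint ranges: [-2.96, 2.96], [-0.89, 2.26], [0.02, 2.5], [-1.34, 4.48], [0, 2.73], [-2.66, 2.66]. Speed limits (rad/s): [2.39, 2.39, 2.79, 3.14, 3.14, 3.14].

## Interface

Orientations are given as a rotation vector (axis times angle).
In Python, from plant import read_state, read_camera, camera_params, close_job, silhouettes, tip_of, tip_reach gives the robot as it stands.
- The arm moves only by the shell command python3 -m creep 'ROWS' [FORCE]. ROWS is JSON, a list of rows, each a list of 5 numbers: the shift along the tool's x, y, z in m, then the turn about the tool's z in rad, then the closure in counts, from 0 (fully open) to 255 (shut). In form: [[dx, dy, dz, twist, gripper], ...]. A call has 1 to 12 rows; each row shifts and turns the commanded pose from where the row before left it, along the tool's axes as they then stand; what a row does not reach is not made up. A row lasts 1/12 s, in which the tool goes at most 41.7 mm and 7.16 degrees, less where a joint would pass 70% of its speed; a pose out of reach is approached as far as the arm can. A call is refused whole if a number of a shift passes 0.0417 or a number of a turn 0.125, either way. A call with a gripper value outside its range is refused whole. The fingers move at their own pace and stop on an object; FORCE is the grip in N (left out, the last holds). Time passes only in rows, so rows that do not move let the fingers close. It gives the time, the measured TCP pose, the force and the opening at its end, in the units of the state.
- read_state(): the state, without advancing time (a new reading comes with each control period).
- read_camera(name): name is "scene" or "top"; returns the picture (480x640x3 uint8, red, green, blue); there is no depth.
- camera_params(name): a dict with "fov_y" (degrees; the focal length in pixels is half the picture's height over the tangent of half this angle, whatever the lens; pixels are square), "cx", "cy" (the principal point, pixels), "position" and "rotation" of the camera in the world. Camera axes: x right, y down, z forward; pixel columns grow to the right and rows downward; lengths in m; the calibration is good to about 2 mm. A picture is of the moment at which its call begins. camera_params takes no time and is no camera call.
- close_job(): hands the job in, once; it reports no verdict.
Trained networks look in the newest picture that a camera, given by its name, has taken for a name from the list of things; names that differ only in an ending like _2 or _b are one class to them, and where a whole thing is asked for, a point or a joint stands for the part that bears it (a point fixed in the world has none). Each returns a list of dicts, best first, with "confidence" (0 to 1); they miss things now and then, are a little off and sometimes report something else, mostly with a low value. They report only what shows in the picture. A call takes as long as a camera call. They do not tell look-alikes from the thing itself.
- silhouettes(camera, query): "region" (480x640 bool, what is visible of it) and "pixel" ([column, row] in pixels, amid what is visible of it).
- tip_of(camera, query): "pixel" ([column, row] in pixels: a listed point, or the origin of a listed thing).
The state is a dict: "t": time; "q": joint angles; "dq": joint speeds; "joint_torque": joint torques, N m; "tool_pos": TCP position; "orientation": TCP orientation; "force": force on the tool from outside, world axes, zero at the start; "wrist_torque": the same for the moment, N m; "opening": finger opening in m.
Only numpy, scipy, OpenCV 4.12 (cv2) and the standard library are available. Lean on these libraries where they do the work, as an engineer would, in place of code of your own. Each camera call takes 0.05 s, during which the arm holds its last target.

## Task

Using the spatula, lift every tray of rings off the bench (slide the blade in under the tray between its runners) and stack them all squarely, one on another, at the marked place in the middle of the feeder's carriage while it stands near its loading end; the fingers must never touch a tray. Then slide the carriage smoothly by its post, load aboard, fully home against the stop at the feeder, and only then press the dome key gently, just until it clicks and no further. Leave the spatula lying lengthwise on its mat, and do not disturb the other things on the bench.

Things in the scene. Friction and masses are not known exactly. Their poses are not given: they have to be found in the camera images.
- tray_1: flat grey tray, nine metal rings sunk flush in its flat top; 90 (x) x 96 (y) x 24 mm, 0.22 kg. Stands on two runners along its x sides, 10 mm wide, 16 mm high; between them the underside is open at both ends: a gap 76 mm wide, 16 mm high. Ends alike. Origin: centre of its underside, level with the runners' feet; z up. Trays stack 24 mm apart. There are two or three
- tray_2: flat grey tray, nine metal rings sunk flush in its flat top; 90 (x) x 96 (y) x 24 mm, 0.22 kg. Stands on two runners along its x sides, 10 mm wide, 16 mm high; between them the underside is open at both ends: a gap 76 mm wide, 16 mm high. Ends alike. Origin: centre of its underside, level with the runners' feet; z up. Trays stack 24 mm apart. There are two or three
- tray_3: flat grey tray, nine metal rings sunk flush in its flat top; 90 (x) x 96 (y) x 24 mm, 0.22 kg. Stands on two runners along its x sides, 10 mm wide, 16 mm high; between them the underside is open at both ends: a gap 76 mm wide, 16 mm high. Ends alike. Origin: centre of its underside, level with the runners' feet; z up. Trays stack 24 mm apart. There are two or three
- spatula: spatula, 0.22 kg. Blade 60 mm wide, 2.5 mm thick, from x = 60 to 150 mm, underside z = 0; neck slopes up to the black handle: 24 mm wide (y), x = -55 to 45, z = 30 to 60 mm; a foot bar 70 mm wide under its rear end (x = -53 to -37) reaches z = 0. Origin: below the handle's middle, level with the blade's underside; grip at x = 0, z = 45 mm. A carried tray's centre is at x = 107 mm or more
- spatula_tip (a point): middle of the blade's front edge, on its underside (150 mm from the spatula's origin)
- mat: blue bench mat 260 x 110 x 2 mm, fixed on the bench, where the spatula lies at the start and belongs at the end, along the mat's long x axis. Origin: centre of its underside. At the start the spatula's origin is 55 mm from it on its -x side, blade to the mat's +x
- feeder: fixed feeder: a dark base plate with two rails along its y axis, and at the -y end an end stop and a white cabinet 170 mm high with a dark mouth. Origin: on the bench under the carriage's loading end; z up. The carriage slides to the feeder's -y
- carriage (a joint): travel of the carriage (m): 0 at the loading end, grows along the feeder's -y, 0.12 = against the stop. It stays where it is left; pushing takes about 3 N
- bed (a point): centre of the carriage's flat top, 40 mm above the bench, 130 mm (feeder's x) x 180 mm (y); black corner marks show the place of a tray whose x lies along the feeder's x
- post (a point): top middle of the carriage's upright black post, 24 x 24 mm, standing from 40 to 102 mm above the bench, 114 mm from the bed's centre on the feeder's +y side; moves with the carriage
- key (a joint): how far the dome key is pressed down (m): 0 = up. The force rises to about 6.5 N at 2 mm, then drops at the click to about 3 N at 4.7 mm, then rises again (8 N at 6.8 mm); 8 mm is its end. The click is done at about 3 mm; more than 6.8 mm is too far. It springs back when let go
- key_top (a point): middle of the top of the round black dome key (36 mm across, 10 mm proud) on a grey box 85 x 85 x 45 mm; 55 mm above the bench when up; moves with the key
- housing_a: bystander: aluminium ring 80 mm across, 26 mm high
- housing_b: bystander: aluminium ring 64 mm across, 30 mm high
- bin: bystander: open blue plastic box 130 x 100 x 50 mm
- driver: bystander: screwdriver 190 mm long
- bottle: bystander: bottle 60 mm across, 150 mm high
- gauge: bystander: steel gauge block 90 x 50 x 30 mm
- lens: bystander: black cylindrical lens 56 mm across, 90 mm high
There are look-alikes about, which are no part of the job. Leave any orange look-alike of the spatula alone.

How it is judged:
On the way, in this order (a step that is already met when the one before it is completed fails the run):
1. every tray is stacked on the marked place of the carriage, the spatula clear of them, the carriage still near its loading end (within 50 mm) (horizontal distance between each of tray_1, tray_2, tray_3 and bed below 0.022 m and height (world z) of each of tray_1, tray_2, tray_3 above 0.034 m and angle between each of tray_1, tray_2, tray_3's own z axis and vertical below 0.06 rad and angle between the x axis of each of tray_1, tray_2, tray_3 and the x axis of feeder, either way round below 0.2 rad and contact force between each of tray_1, tray_2, tray_3 and spatula below 0.05 N and value of joint carriage below 0.05 m), for 0.2 s.
2. the carriage is fully home against its stop with the stack aboard (value of joint carriage above 0.116 m and horizontal distance between each of tray_1, tray_2, tray_3 and bed below 0.022 m and height (world z) of each of tray_1, tray_2, tray_3 above 0.034 m and angle between each of tray_1, tray_2, tray_3's own z axis and vertical below 0.06 rad and angle between the x axis of each of tray_1, tray_2, tray_3 and the x axis of feeder, either way round below 0.2 rad), for 0.2 s.
3. the dome key is pressed past its click (value of joint key above 0.0025 m), for 0.02 s.
At the end, for the whole second after the job is handed in: trays stacked on the carriage within 22 mm of the bed's centre, level, square within 0.2 rad, at rest; carriage within 5 mm of its stop; key released; spatula level on its mat, within 35 mm and 0.3 rad of the mat's long middle line, no end over 20 mm beyond it (horizontal distance between each of tray_1, tray_2, tray_3 and bed below 0.022 m and height (world z) of each of tray_1, tray_2, tray_3 above 0.034 m and angle between each of tray_1, tray_2, tray_3's own z axis and vertical below 0.06 rad and angle between the x axis of each of tray_1, tray_2, tray_3 and the x axis of feeder, either way round below 0.2 rad and linear speed of each of tray_1, tray_2, tray_3, spatula below 0.02 m/s and value of joint carriage above 0.115 m and value of joint key below 0.0015 m and x of spatula in the frame of mat between -0.1 and 0.1 m and x of spatula_tip in the frame of mat between -0.15 and 0.15 m and y of spatula in the frame of mat between -0.035 and 0.035 m and angle between the x axis of spatula and the x axis of mat, either way round below 0.3 rad and angle between spatula's own z axis and vertical below 0.1 rad and height (world z) of spatula below 0.012 m); the robot touches nothing.
It fails at once if the fingers touch a tray (contact force between the fingers and tray_1 above 1 N or contact force between the fingers and tray_2 above 1 N or contact force between the fingers and tray_3 above 1 N).
It fails at once if the dome key is pressed too far past its click (value of joint key above 0.0068 m).
It fails at once if the key is pressed before the carriage is home (value of joint key above 0.003 m and value of joint carriage below 0.114 m).
It fails at once if the carriage is slammed along (over 0.3 m/s) (velocity of joint carriage above 0.3 m/s).
It fails at once if a bystander is disturbed (moved more than 30 mm) (distance of any of housing_a, housing_b, bin, driver, bottle, gauge, lens from where it was at the start of the episode above 0.03 m).
Of tray_1, tray_2, tray_3 only 2 to 3 are there at a start; the rules pass over those that are not, and their reading is None.
At some moment in a run one of spatula may be knocked a few centimetres aside while the robot is not near it.
It also fails if it takes over 210 s, if anything falls off the work surface, if the arm or the gripper's body presses on something with over 40 N, if the wrist force passes 120 N, or if a joint passes its speed limit or range.

## Working session

There is one attempt and no reset: what is moved stays moved. The work goes in short steps, Python scripts to look and compute and a shell command to move; the robot and the scene stay as the last step left them, time stands still between calls to the robot, and variables do not carry over. Pictures are saved under pics/ and viewed, and the job is handed in when it is done.

```bash
ls; mkdir -p pics; python3 - <<'E'
from plant import *
import cv2
s=read_state(); print({k:(v if not hasattr(v,'tolist') else v.tolist()) for k,v in s.items()}); print(tip_reach if not callable(tip_reach) else tip_reach())
for n in("scene","top"):
    print(n,camera_params(n)); cv2.imwrite(f"pics/{n}0.png",read_camera(n)[:,:,::-1])
E
```

```text
pics
{'t': 0.0, 'q': [1.0765879955028335, 0.13113575060496083, 1.4892341059952712, -6.285198223577322e-06, 1.5229703169612774, -0.0854102249621403], 'dq': [0.0002818425681828696, 0.0012981347599864213, -0.0002473987869979168, 0.0004053394732953475, 0.0011104160223944877, -0.0004131956473952461], 'joint_torque': [0.0005396269807533827, -55.98616361618042, -49.17442560195923, 0.07663912139832973, 0.035787359811365604, -0.00014046663181943586], 'tool_pos': [0.2382202242204114, 0.5500615774265549, 0.19942744018739625], 'orientation': [-0.6375757414197474, -3.0757104771913006, 0.002632931314945107], 'force': [0.06258512978461975, -0.6794140312968049, 0.23522453845789099], 'wrist_torque': [-0.016923629952470678, 0.023200818024735025, 0.004538462242271287], 'opening': 0.0927383074811528}
0.011
scene {'fov_y': 44.74268420764343, 'cx': 316.3776731722488, 'cy': 247.80591347901458, 'position': array([1.18300122, 0.46148701, 1.23629932]), 'rotation': array([-1.28932461, -2.40982366,  0.77043775])}
top {'fov_y': 50.696445694636736, 'cx': 317.43730061221663, 'cy': 241.10010113091192, 'position': array([0.28668506, 0.01422465, 1.47361542]), 'rotation': array([-2.15861907,  2.12954066, -0.14273193])}
```

View pics/scene0.png

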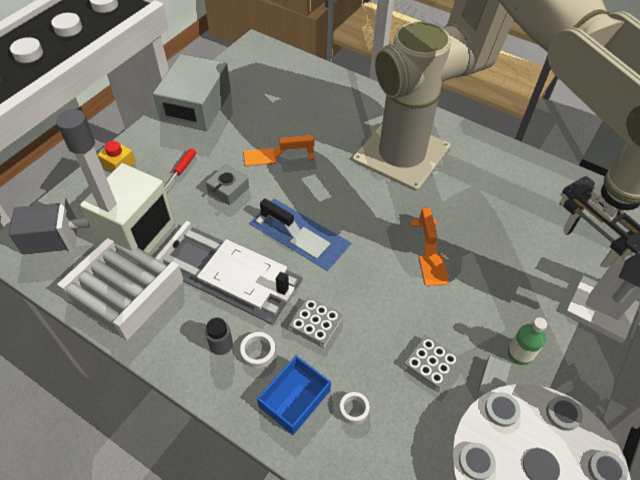

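View pics/top0.png

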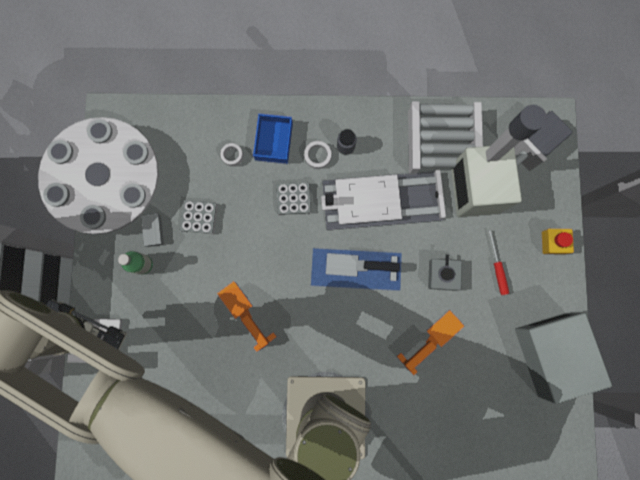

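```bash
cat > h.py <<'E'
from plant import *
import cv2, numpy as np
from scipy.spatial.transform import Rotation as R
def cam(n):
    p=camera_params(n); f=240/np.tan(np.radians(p['fov_y']/2))
    return np.array(p['position']),R.from_rotvec(p['rotation']).as_matrix(),f,p['cx'],p['cy']
def ray(n,px,z):
    C,M,f,cx,cy=cam(n); d=M@np.array([(px[0]-cx)/f,(px[1]-cy)/f,1]); return C+d*(z-C[2])/d[2]
def proj(n,P):
    C,M,f,cx,cy=cam(n); v=M.T@(np.array(P,float)-C); return np.array([cx+f*v[0]/v[2],cy+f*v[1]/v[2]])
def tri(p1,p2):
    A=[];b=[]
    for n,px in(("scene",p1),("top",p2)):
        C,M,f,cx,cy=cam(n); d=M@np.array([(px[0]-cx)/f,(px[1]-cy)/f,1]); d/=np.linalg.norm(d); Q=np.eye(3)-np.outer(d,d); A.append(Q); b.append(Q@C)
    return np.linalg.solve(sum(A),sum(b))
def crop(n,x0,y0,x1,y1,k,name):
    im=read_camera(n)[y0:y1,x0:x1,::-1]; cv2.imwrite("pics/"+name,cv2.resize(im,None,fx=k,fy=k,interpolation=cv2.INTER_CUBIC))
def rect(n,q,z,k=3):
    for r in silhouettes(n,q)[:k]:
        m=r['region'].astype(np.uint8); c,_=cv2.findContours(m,cv2.RETR_EXTERNAL,cv2.CHAIN_APPROX_NONE); c=max(c,key=cv2.contourArea)
        w=np.array([ray(n,p[0],z)[:2] for p in c],np.float32); (cx,cy),(a,b),t=cv2.minAreaRect(w*1000)
        print(n,q,round(r['confidence'],2),np.round(r['pixel']),'xy',round(cx,1),round(cy,1),'size',round(a,1),round(b,1),'ang',round(t,1))
E
python3 - <<'E'
from h import *
crop("scene",270,270,470,400,4,"s1.png"); crop("top",170,160,470,300,2.6,"t1.png")
for q in("tray_1","carriage","spatula","mat","key","feeder","bed"):
    try: rect("top",q,{'tray_1':.024,'carriage':.04,'bed':.04,'mat':.002}.get(q,.0))
    except Exception as e: print(q,e)
for q in("tray_1","spatula","spatula_tip","mat","bed","post","key_top","feeder"):
    a=tip_of("top",q)[:3]
    b=tip_of("scene",q)[:3]
    z={'mat':0,'tray_1':0,'spatula':.002,'spatula_tip':.002,'bed':.04,'post':.102,'key_top':.055,'feeder':0}[q]
    for n,l in(("top",a),("scene",b)):
        for r in l: print(q,n,round(r['confidence'],2),np.round(r['pixel'],1),np.round(ray(n,r['pixel'],z),4))
E
```

```text
top tray_1 0.76 [291. 198.] xy 617.4 101.0 size 93.5 96.1 ang 3.9
top tray_1 0.75 [196. 220.] xy 559.4 376.2 size 101.6 93.9 ang 85.1
top carriage 0.7 [369. 200.] xy 612.2 -95.4 size 136.9 227.4 ang 5.7
top spatula 0.92 [438. 339.] xy 212.2 -296.8 size 68.5 209.0 ang 43.7
top spatula 0.82 [354. 266.] xy 422.4 -102.8 size 215.3 67.7 ang 87.7
top spatula 0.6 [242. 312.] xy 275.6 232.3 size 205.0 74.5 ang 38.1
top mat 0.8 [356. 274.] xy 413.9 -84.9 size 260.1 112.4 ang 87.9
top mat 0.74 [344. 144.] xy 799.4 -55.2 size 81.5 57.4 ang 0.5
top mat 0.27 [434. 188.] xy 620.5 -162.2 size 151.8 359.9 ang 5.6
top key 0.7 [445. 275.] xy 404.8 -348.1 size 34.3 35.5 ang 44.8
top feeder 0.97 [435. 191.] xy 621.2 -162.5 size 152.0 359.4 ang 5.4
top feeder 0.2 [309. 146.] xy 758.4 33.3 size 81.0 72.3 ang 0.7
top bed 0.98 [366. 202.] xy 612.2 -93.0 size 131.5 222.0 ang 5.5
tray_1 top 0.96 [292.6 196.3] [0.6301 0.1041 0.    ]
tray_1 top 0.81 [201.3 219.9] [0.5553 0.373  0.    ]
tray_1 scene 0.67 [429.4 364.8] [0.5618 0.3781 0.    ]
tray_1 scene 0.66 [315.7 326.5] [0.6247 0.1074 0.    ]
spatula top 0.95 
[... 746 characters left out ...]
op 0.24 [364.9 201.5] [ 0.617 -0.111  0.   ]
mat scene 0.68 [174.9 171.7] [ 0.4332 -0.5052  0.    ]
mat scene 0.57 [303.6 234.8] [ 0.4144 -0.0705  0.    ]
bed top 0.95 [368.5 200.1] [ 0.6123 -0.118   0.04  ]
bed scene 0.69 [240.8 272.8] [ 0.6217 -0.1152  0.04  ]
bed scene 0.47 [227. 175.] [ 0.3861 -0.3464  0.04  ]
bed scene 0.42 [487.5 380.9] [0.5452 0.5036 0.04  ]
post top 0.64 [332.1 193.3] [ 0.6162 -0.0115  0.102 ]
post scene 0.72 [283.9 275.1] [0.6002 0.0014 0.102 ]
key_top top 0.71 [446.5 274.3] [ 0.3995 -0.3345  0.055 ]
key_top scene 0.4 [226.2 178.4] [ 0.4072 -0.3302  0.055 ]
feeder top 0.71 [156.6 231.1] [0.52   0.5037 0.    ]
feeder scene 0.63 [247.5 285.1] [ 0.6227 -0.0981  0.    ]
```

View pics/s1.png

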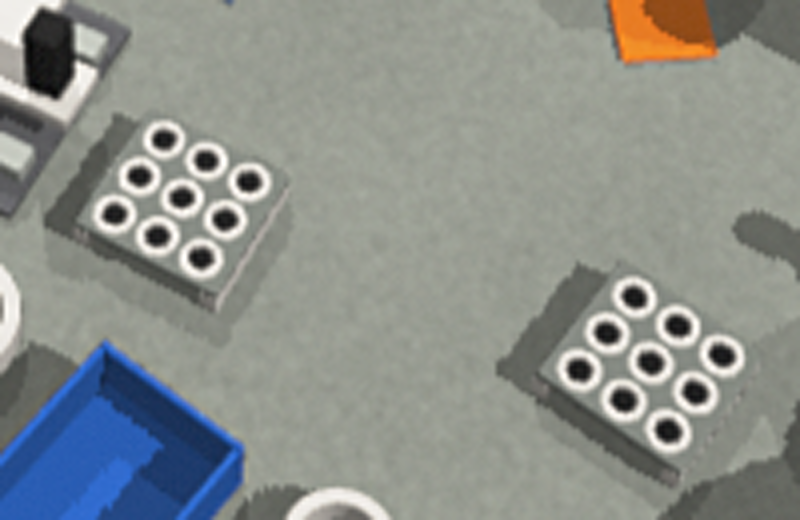

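View pics/t1.png

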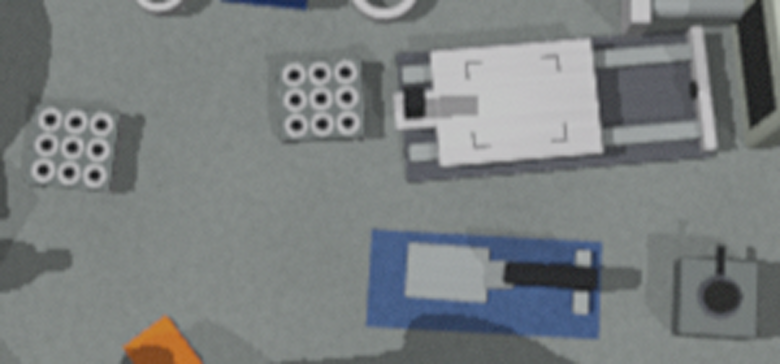

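```bash
cat >> h.py <<'E'
def rings(n,z=.024,px=None):
    im=read_camera(n); g=cv2.cvtColor(im,cv2.COLOR_RGB2GRAY)
    for r in silhouettes(n,"tray_1")[:4]:
        m=cv2.dilate(r['region'].astype(np.uint8),np.ones((3,3)))
        ys,xs=np.where(m); x0,x1,y0,y1=xs.min()-4,xs.max()+5,ys.min()-4,ys.max()+5
        k=6; G=cv2.resize(g[y0:y1,x0:x1],None,fx=k,fy=k,interpolation=cv2.INTER_CUBIC); Mm=cv2.resize(m[y0:y1,x0:x1],(G.shape[1],G.shape[0]))
        best=None
        for th in range(140,235,5):
            c,_=cv2.findContours(((G>th)&(Mm>0)).astype(np.uint8),cv2.RETR_EXTERNAL,cv2.CHAIN_APPROX_NONE)
            c=[cv2.minEnclosingCircle(a) for a in c if cv2.contourArea(a)>150]
            if len(c)==9:
                P=np.array([[(a[0][0]+.5)/k-.5+x0,(a[0][1]+.5)/k-.5+y0] for a in c]); best=P,th; break
        if best is None: print(n,'no 9',np.round(r['pixel']),r['confidence']); continue
        P,th=best; W=np.array([ray(n,p,z)[:2] for p in P]); c=W.mean(0); d=W-c
        # yaw via 4-fold fit: nearest grid
        bestt=min((( lambda Q:(min(1,1)*np.abs(Q-np.round(Q/p)*p).sum(),t,p))(d@np.array([[np.cos(t),-np.sin(t)],[np.sin(t),np.cos(t)]])) for t in np.radians(np.arange(-44,44,.25)) for p in (.027,.028,.029,.030,.031)))
        print(n,round(r['confidence'],2),np.round(r['pixel']),'c',np.round(c,4),'yaw deg',round(np.degrees(bestt[1]),2),'pitch',bestt[2],'err',round(bestt[0],4))
E
python3 - <<'E'
from h import *
rings("top"); rings("scene")
s=read_state(); print(R.from_rotvec(s['orientation']).as_matrix().round(3))
crop("top",310,165,450,300,5.5,"t2.png"); crop("scene",170,180,350,320,4.4,"s2.png")
E
```

```text
top 0.86 [198. 218.] c [0.5617 0.3792] yaw deg -5.25 pitch 0.029 err 0.0043
top 0.85 [292. 197.] c [0.6208 0.1016] yaw deg 3.75 pitch 0.029 err 0.0034
scene 0.9 [317. 321.] c [0.62   0.1022] yaw deg 4.0 pitch 0.029 err 0.0029
scene 0.73 [433. 363.] c [0.5605 0.3801] yaw deg -4.75 pitch 0.029 err 0.0025
[[-0.918  0.398  0.   ]
 [ 0.398  0.918  0.   ]
 [-0.     0.    -1.   ]]
```

View pics/t2.png

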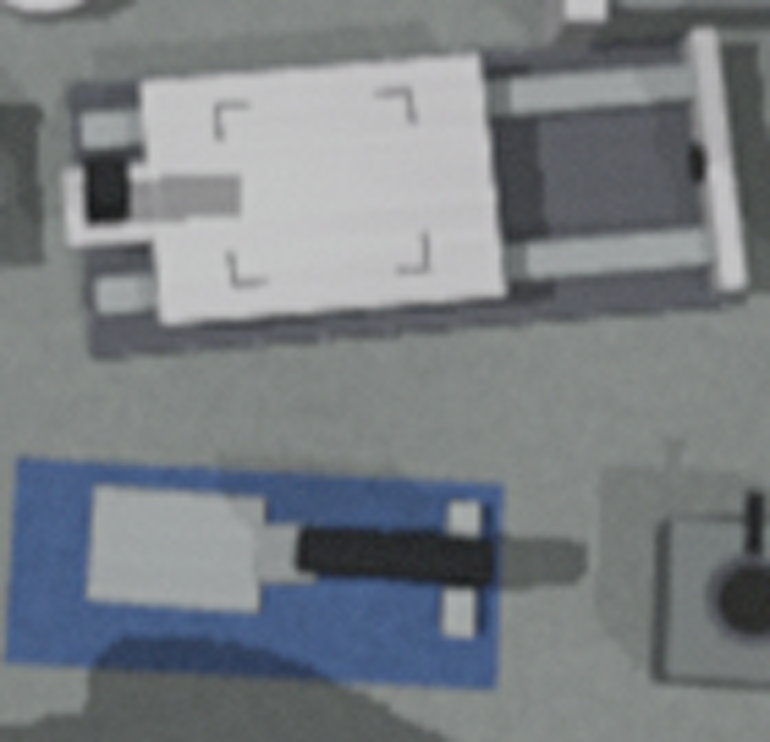

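View pics/s2.png

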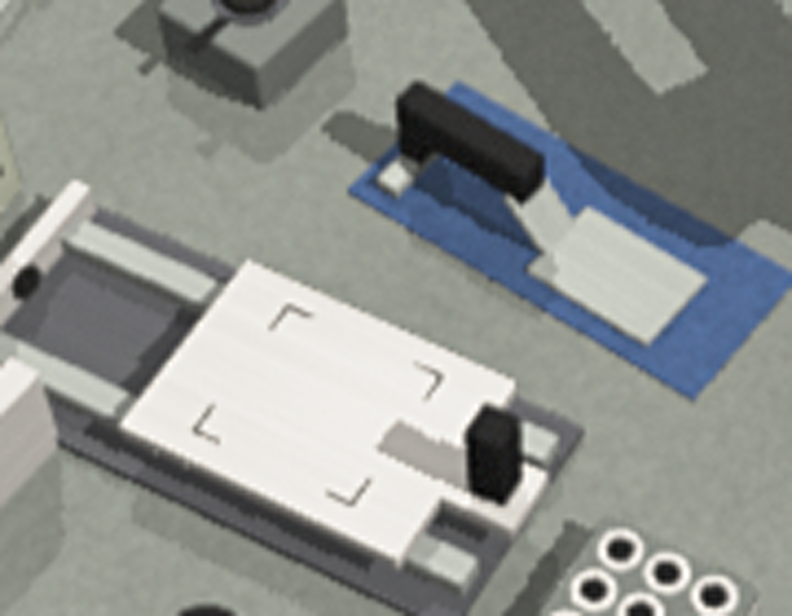

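```bash
cat >> h.py <<'E'
def go(p=None,yaw=None):
    "shift in tool axes after twisting (twist first), from the measured pose"
    s=read_state(); M=R.from_rotvec(s['orientation']).as_matrix(); y0=np.arctan2(M[1,0],M[0,0])
    tw=0 if yaw is None else -(np.radians(yaw)-y0); tw=(tw+np.pi)%(2*np.pi)-np.pi
    print('at',np.round(s['tool_pos'],4),'yaw',round(np.degrees(y0),2),'tilt',np.round(M[2],3),'open',round(s['opening'],4),'F',np.round(s['force'],1),'t',round(s['t'],2))
    if p is not None:
        M2=M@R.from_rotvec([0,0,tw]).as_matrix(); print('twist',round(tw,4),'then shift',np.round(M2.T@(np.array(p)-s['tool_pos']),4))
E
python3 - <<'E'
from h import *
o=np.array([310,165])
f=lambda x,y:np.array([(x+.5)/5.5-.5+310,(y+.5)/5.5-.5+165])
W=[ray("top",f(*c),.04)[:2] for c in((217,105),(411,91),(427,268),(236,283))]
print('bed top',np.mean(W,0),[np.linalg.norm(W[i]-W[i-1]).round(4) for i in range(4)],np.degrees(np.arctan2(*( (W[0]+W[3]-W[1]-W[2])[::-1]))))
fs=lambda x,y:np.array([(x+.5)/4.4-.5+170,(y+.5)/4.4-.5+180])
W=[ray("scene",fs(*c),.04)[:2] for c in((290,308),(440,370),(360,503),(197,430))]
print('bed scene',np.mean(W,0),[np.linalg.norm(W[i]-W[i-1]).round(4) for i in range(4)])
B=[ray("top",f(*c),.0045)[:2] for c in((93,486),(264,497),(260,611),(88,600))]
print('blade',np.round(B,4)); t=(B[0]+B[3])/2; r=(B[1]+B[2])/2; u=(t-r)/np.linalg.norm(t-r); print('len',np.linalg.norm(t-r),'yaw',np.degrees(np.arctan2(u[1],u[0])),'origin',t-u*.15, 'foot->',ray("top",f(461,570),.016)[:2]+u*.045)
B=[ray("scene",fs(*c),.0045)[:2] for c in((590,207),(708,275),(645,345),(529,270))]
print('blade s',np.round(B,4)); t=(B[1]+B[2])/2; r=(B[0]+B[3])/2; u=(t-r)/np.linalg.norm(t-r); print('len',np.linalg.norm(t-r),'yaw',np.degrees(np.arctan2(u[1],u[0])),'origin',t-u*.15)
go([.4225,-.148,.2],88)
E
```

```text
bed top [ 0.61709076 -0.11729038] [np.float64(0.096), np.float64(0.1027), np.float64(0.0954), np.float64(0.1003)] 95.10967818134412
bed scene [ 0.6144471  -0.11480912] [np.float64(0.0946), np.float64(0.0974), np.float64(0.0961), np.float64(0.1041)]
blade [[ 0.4612  0.0013]
 [ 0.4565 -0.0894]
 [ 0.396  -0.0875]
 [ 0.4006  0.0032]]
len 0.09083498519587727 yaw 87.08057388199273 origin [ 0.42322262 -0.14755549] foot-> [ 0.42033477 -0.14691627]
blade s [[ 3.945e-01 -8.370e-02]
 [ 3.976e-01  3.500e-03]
 [ 4.610e-01  4.000e-04]
 [ 4.542e-01 -8.710e-02]]
len 0.08750678656684008 yaw 86.75657515259358 origin [ 0.4207786  -0.14779582]
at [0.2385 0.5506 0.2005] yaw 156.58 tilt [ 0.  0. -1.] open 0.093 F [1.  0.2 0.6] t 1.65
twist 1.1969 then shift [-6.917e-01  2.083e-01  4.000e-04]
```

```bash
python3 -m creep '[[0,0,0,0.121,0],[0,0,0,0.121,0],[0,0,0,0.121,0],[0,0,0,0.121,0],[0,0,0,0.121,0],[0,0,0,0.121,0],[0,0,0,0.121,0],[0,0,0,0.121,0],[0,0,0,0.121,0],[0,0,0,0.121,0]]'
python3 -c "
from h import *
go([.422,-.1477,.1],87.3)"
```

```text
t: 2.48
tool_pos: [0.2385, 0.5506, 0.2004]
orientation: [-2.281, -2.161, 0.0]
force: [0.2, 0.5, -0.0]
opening: 0.093
at [0.2385 0.5506 0.2004] yaw 86.91 tilt [ 0. -0. -1.] open 0.093 F [ 0.2  0.5 -0. ] t 2.48
twist -0.0069 then shift [-0.6889  0.2162  0.1004]
```

```bash
python3 -m creep '[[-0.038,0.012,0,0,0],[-0.038,0.012,0,0,0],[-0.038,0.012,0,0,0],[-0.038,0.012,0,0,0],[-0.038,0.012,0,0,0],[-0.038,0.012,0,0,0],[-0.038,0.012,0,0,0],[-0.038,0.012,0,0,0],[-0.038,0.012,0,0,0],[-0.038,0.012,0,0,0],[-0.038,0.012,0,0,0],[-0.038,0.012,0,0,0]]'
python3 -c "
from h import *
go([.422,-.1477,.1],87.3)"
```

```text
t: 3.48
tool_pos: [0.3605, 0.0864, 0.2008]
orientation: [2.273, 2.167, 0.002]
force: [1.0, 0.9, -0.0]
opening: 0.0928
at [0.3605 0.0864 0.2008] yaw 87.27 tilt [ 0.     0.001 -1.   ] open 0.0928 F [ 1.   0.9 -0. ] t 3.48
twist -0.0005 then shift [-0.231   0.0723  0.1009]
```

```bash
python3 -m creep '[[-0.038,0.012,0,0,0],[-0.038,0.012,0,0,0],[-0.038,0.012,0,0,0],[-0.038,0.012,0,0,0],[-0.038,0.012,0.025,0,0],[-0.038,0.012,0.025,0,0],[0,0,0.025,0,0],[0,0,0.025,0,0],[0,0,0,0,0],[0,0,0,0,0]]'
python3 - <<'E'
from h import *
go([.422,-.1477,.04],87.3)
rings("scene"); rings("top")
for q in("spatula","spatula_tip"):
  for n in("top","scene"):
    for r in tip_of(n,q)[:3]: print(q,n,round(r['confidence'],2),np.round(r['pixel'],1),np.round(ray(n,r['pixel'],.002),4))
cv2.imwrite("pics/t3.png",read_camera("top")[:,:,::-1]);cv2.imwrite("pics/s3.png",read_camera("scene")[:,:,::-1])
E
```

```text
t: 4.32
tool_pos: [0.4178, -0.1337, 0.1052]
orientation: [-2.272, -2.165, 0.002]
force: [0.4, 0.6, 1.3]
opening: 0.0931
at [ 0.4178 -0.1337  0.1052] yaw 87.23 tilt [ 0.001 -0.003 -1.   ] open 0.0931 F [0.4 0.6 1.3] t 4.32
twist -0.0012 then shift [-0.0138  0.0051  0.0652]
scene 0.95 [431. 363.] c [0.5667 0.4022] yaw deg -5.25 pitch 0.027 err 0.081
scene 0.82 [314. 323.] c [0.6199 0.1023] yaw deg 4.25 pitch 0.029 err 0.0037
scene no 9 [295. 393.] 0.57
scene no 9 [187. 160.] 0.2
top 0.83 [198. 219.] c [0.5616 0.3793] yaw deg -5.25 pitch 0.029 err 0.0037
top no 9 [292. 197.] 0.74
spatula top 0.97 [256.7 327.4] [0.2439 0.1989 0.002 ]
spatula top 0.88 [419.7 352.1] [ 0.1814 -0.2668  0.002 ]
spatula top 0.55 [378.3 267.5] [ 0.4208 -0.1499  0.002 ]
spatula scene 0.82 [277.7 225.4] [ 0.4283 -0.145   0.002 ]
spatula scene 0.73 [491.  376.9] [0.5117 0.5076 0.002 ]
spatula scene 0.64 [426.  236.6] [0.239 0.203 0.002]
spatula_tip top 0.93 [453.3 315.2] [ 0.2865 -0.3645  0.002 ]
spatula_tip top 0.85 [324.4 263.8] [0.4295 0.007  0.002 ]
spatula_tip top 0.55 [224.8 288.2] [0.3547 0.2949 0.002 ]
spatula_tip scene 0.86 [437.7 281.8] [0.3497 0.2928 0.002 ]
spatula_tip scene 0.68 [323.4 246.2] [ 0.4176 -0.0057  0.002 ]
spatula_tip scene 0.68 [244.  160.9] [ 0.2893 -0.366   0.002 ]
```

View pics/s3.png

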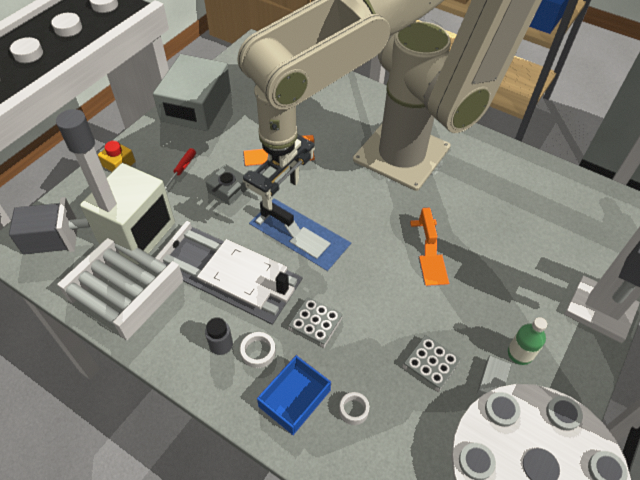

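View pics/t3.png

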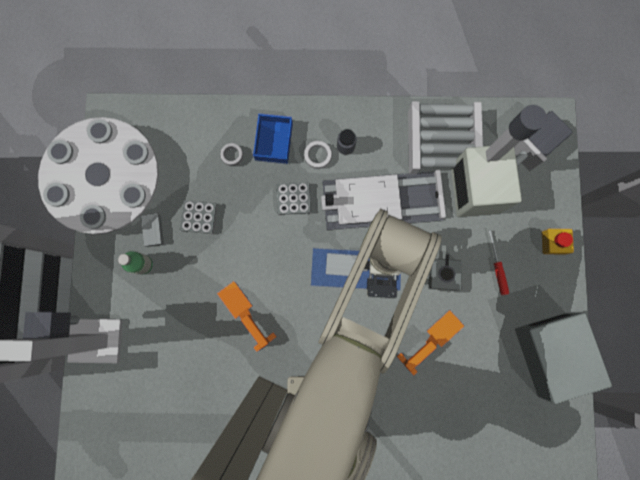

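```bash
python3 -m creep '[[0,0,0,0,0],[0,0,0,0,0]]'
python3 -c "
from h import *
go([.422,-.1477,.04],87.3)"
```

```text
t: 4.98
tool_pos: [0.4191, -0.1342, 0.1062]
orientation: [2.274, 2.168, 0.0]
force: [0.1, 0.0, -0.2]
opening: 0.0931
at [ 0.4191 -0.1342  0.1062] yaw 87.25 tilt [-0.  0. -1.] open 0.0931 F [ 0.1  0.  -0.2] t 4.98
twist -0.0008 then shift [-0.0134  0.0035  0.0662]
```

Lower onto the handle and close.

```bash
python3 -m creep '[[-0.0134,0.0035,0.01,0,0],[0,0,0.02,0,0],[0,0,0.02,0,0],[0,0,0.016,0,0],[0,0,0,0,0],[0,0,0,0,255],[0,0,0,0,255],[0,0,0,0,255],[0,0,0,0,255],[0,0,0,0,255],[0,0,0,0,255],[0,0,0,0,255]]' 40
python3 -c "
from h import *
go()"
```

```text
t: 5.98
tool_pos: [0.4222, -0.1479, 0.0405]
orientation: [2.274, 2.167, 0.0]
force: [-0.9, 0.2, 0.8]
opening: 0.0511
at [ 0.4222 -0.1479  0.0405] yaw 87.25 tilt [-0.     0.001 -1.   ] open 0.0511 F [-0.9  0.2  0.8] t 5.98
```

```bash
python3 -m creep '[[0,0,0,0,255],[0,0,0,0,255],[0,0,0,0,255],[0,0,0,0,255],[0,0,0,0,255],[0,0,0,0,255],[0,0,0,0,255],[0,0,0,0,255],[0,0,-0.01,0,255],[0,0,-0.02,0,255],[0,0,-0.02,0,255],[0,0,0,0,255]]' 60
python3 -c "
from h import *
go()
crop('scene',220,170,380,290,5,'s4.png')"
```

```text
t: 6.98
tool_pos: [0.4244, -0.1489, 0.0946]
orientation: [2.27, 2.164, 0.003]
force: [0.7, -0.4, -1.0]
opening: 0.0227
at [ 0.4244 -0.1489  0.0946] yaw 87.25 tilt [-0.002  0.006 -1.   ] open 0.0227 F [ 0.7 -0.4 -1. ] t 6.98
```

View pics/s4.png

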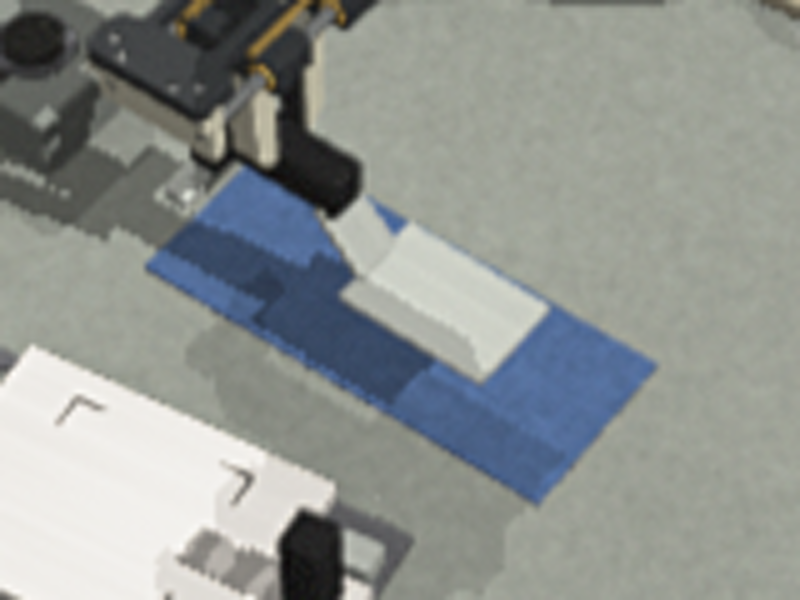

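```bash
python3 -m creep '[[0,0,-0.02,0,255],[0,0,-0.02,0.1,255],[0,0,-0.02,0.12,255],[0,0,0,0.12,255],[0,0,0,0.12,255],[0,0,0,0.12,255],[0,0,0,0.12,255],[0,0,0,0.12,255],[0,0,0,0.12,255],[0,0,0,0.12,255],[0,0,0,0.12,255],[0,0,0,0.12,255]]' && python3 -m creep '[[0,0,0,0.12,255],[0,0,0,0.12,255],[0,0,0,0.03,255],[0,0,0,0,255]]'
python3 -c "
from h import *
go([.401,.087,.16],3.9)"
```

```text
t: 8.03
tool_pos: [0.4212, -0.1474, 0.1487]
orientation: [-3.122, -0.34, 0.003]
force: [-1.1, -0.0, -1.7]
opening: 0.0227
t: 8.37
tool_pos: [0.4212, -0.1474, 0.1487]
orientation: [-3.14, 0.077, 0.003]
force: [0.1, -0.7, -2.0]
opening: 0.0226
at [ 0.4212 -0.1474  0.1487] yaw -2.79 tilt [-0.002 -0.001 -1.   ] open 0.0226 F [ 0.1 -0.7 -2. ] t 8.37
twist -0.1168 then shift [-0.0042 -0.2352 -0.011 ]
```

```bash
python3 -m creep '[[0,0,-0.01,-0.117,255],[0,-0.026,0,0,255],[0,-0.026,0,0,255],[0,-0.026,0,0,255],[0,-0.026,0,0,255],[0,-0.026,0,0,255],[0,-0.026,0,0,255],[0,-0.026,0,0,255],[0,-0.026,0,0,255],[-0.004,-0.026,0,0,255],[0,0,0,0,255],[0,0,0,0,255]]'
python3 -c "
from h import *
go([.401,.087,.0435],3.9)"
```

```text
t: 9.37
tool_pos: [0.4009, 0.0863, 0.1593]
orientation: [3.139, 0.117, -0.002]
force: [0.8, -0.7, -2.4]
opening: 0.0228
at [0.4009 0.0863 0.1593] yaw 4.26 tilt [-0.001  0.    -1.   ] open 0.0228 F [ 0.8 -0.7 -2.4] t 9.37
twist 0.0063 then shift [ 0.0003 -0.0007  0.1158]
```

Lower to insertion height, then look.

```bash
python3 -m creep '[[0,0,0.02,0.006,255],[0,0,0.025,0,255],[0,0,0.025,0,255],[0,0,0.02,0,255],[0,0,0.015,0,255],[0,0,0.007,0,255],[0,0,0,0,255],[0,0,0,0,255]]'
python3 - <<'E'
from h import *
go([.401,.087,.0435],3.9)
for q,z in(("spatula_tip",.007),):
  for n in("top","scene"):
    for r in tip_of(n,q)[:3]: print(q,n,round(r['confidence'],2),np.round(r['pixel'],1),np.round(ray(n,r['pixel'],z),4))
rings("scene"); rings("top")
crop("scene",260,220,420,340,5,"s5.png"); crop("top",240,160,360,250,6,"t5.png")
E
```

```text
t: 10.03
tool_pos: [0.4017, 0.0848, 0.0483]
orientation: [3.14, 0.1, -0.001]
force: [-0.5, -0.9, -1.9]
opening: 0.0225
at [0.4017 0.0848 0.0483] yaw 3.63 tilt [-0.  0. -1.] open 0.0225 F [-0.5 -0.9 -1.9] t 10.03
twist -0.0046 then shift [-0.0006 -0.0022  0.0048]
spatula_tip top 0.85 [325.1 262.6] [0.4326 0.005  0.007 ]
spatula_tip top 0.84 [224.5 290.2] [0.3487 0.2946 0.007 ]
spatula_tip top 0.62 [454.2 316.5] [ 0.2829 -0.3657  0.007 ]
spatula_tip scene 0.85 [323.7 237.9] [ 0.3976 -0.0179  0.007 ]
spatula_tip scene 0.84 [247.6 159.7] [ 0.2832 -0.3569  0.007 ]
spatula_tip scene 0.78 [434.8 286. ] [0.3683 0.2931 0.007 ]
scene 0.98 [431. 361.] c [0.5605 0.3801] yaw deg -4.5 pitch 0.029 err 0.003
scene 0.61 [315. 322.] c [0.62   0.1022] yaw deg 4.0 pitch 0.029 err 0.0038
top 0.97 [198. 220.] c [0.5616 0.3793] yaw deg -5.25 pitch 0.029 err 0.0049
top 0.94 [292. 198.] c [0.6208 0.1016] yaw deg 3.75 pitch 0.029 err 0.0033
```

View pics/s5.png

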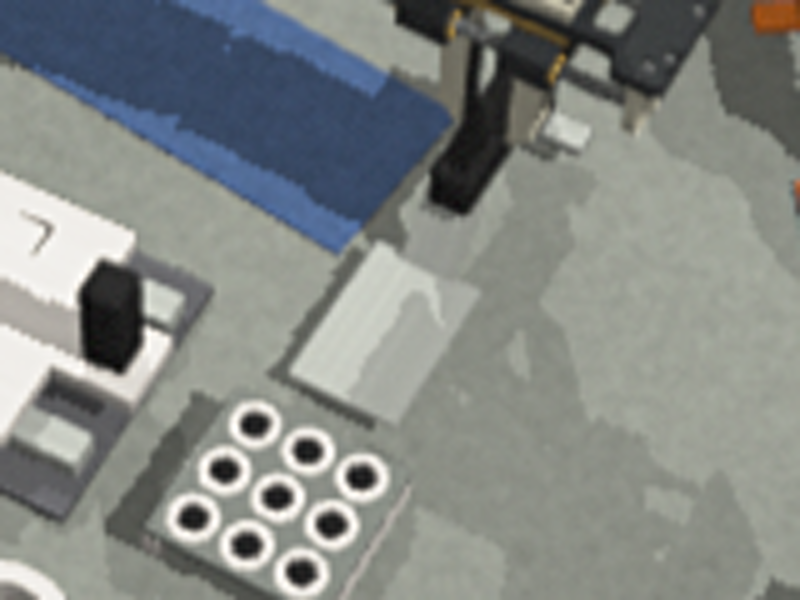

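View pics/t5.png

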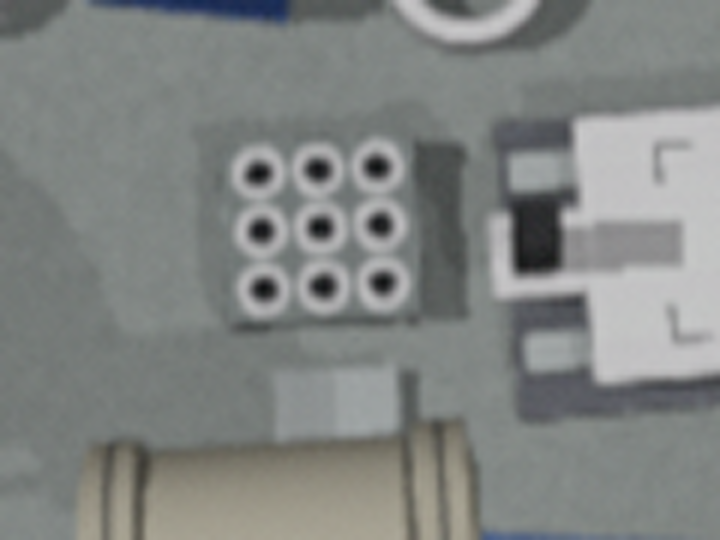

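```bash
cat >> h.py <<'E'
def unc(p,x0,y0,k): return np.array([(p[0]+.5)/k-.5+x0,(p[1]+.5)/k-.5+y0])
E
python3 - <<'E'
from h import *
a,b=[unc(p,240,160,6) for p in((274,368),(398,368))]
c,d=[unc(p,260,220,5) for p in((398,425),(288,372))]
A,B=tri(c,a),tri(d,b); print(A,B,(A+B)/2,np.linalg.norm(A-B))
e,f=[unc(p,260,220,5) for p in((375,240),(482,288))]
for p in (a,b): print(ray("top",p,.0123))
for p in (c,d,e,f): print(ray("scene",p,.0123))
s=read_state();print(s['tool_pos'])
E
```

```text
[0.55168336 0.12468053 0.01610532] [0.55367295 0.06355583 0.01162872] [0.55267815 0.09411818 0.01386702] 0.06132069843555663
[0.55318709 0.12335293 0.0123    ]
[0.55395766 0.06275734 0.0123    ]
[0.54892071 0.12525617 0.0123    ]
[0.55364347 0.06456655 0.0123    ]
[0.46414777 0.05817989 0.0123    ]
[0.45865284 0.11809871 0.0123    ]
[0.4020635  0.08545882 0.04869088]
```

```bash
python3 -m creep '[[0,-0.003,0.005,0,255],[0,0,0,0,255],[0.012,0,0,0,255],[0.012,0,0,0,255],[0.012,0,0,0,255],[0.012,0,0,0,255],[0,0,0,0,255],[0,0,0,0,255]]'
python3 - <<'E'
from h import *
go([.5115,.0946,.0435],3.9)
rings("scene")
crop("scene",260,220,420,340,5,"s6.png"); crop("top",240,160,360,250,6,"t6.png")
E
```

```text
t: 11.1
tool_pos: [0.4491, 0.0915, 0.0428]
orientation: [3.14, 0.1, -0.002]
force: [-0.6, 0.4, -2.4]
opening: 0.0225
at [0.4491 0.0915 0.0428] yaw 3.66 tilt [-0.001  0.    -1.   ] open 0.0225 F [-0.6  0.4 -2.4] t 11.1
twist -0.0041 then shift [ 0.0625  0.0012 -0.0008]
scene 0.94 [431. 363.] c [0.5641 0.3929] yaw deg 9.0 pitch 0.029 err 0.1096
scene 0.92 [314. 321.] c [0.6183 0.1115] yaw deg 41.5 pitch 0.027 err 0.1146
scene no 9 [244. 275.] 0.73
```

View pics/s6.png

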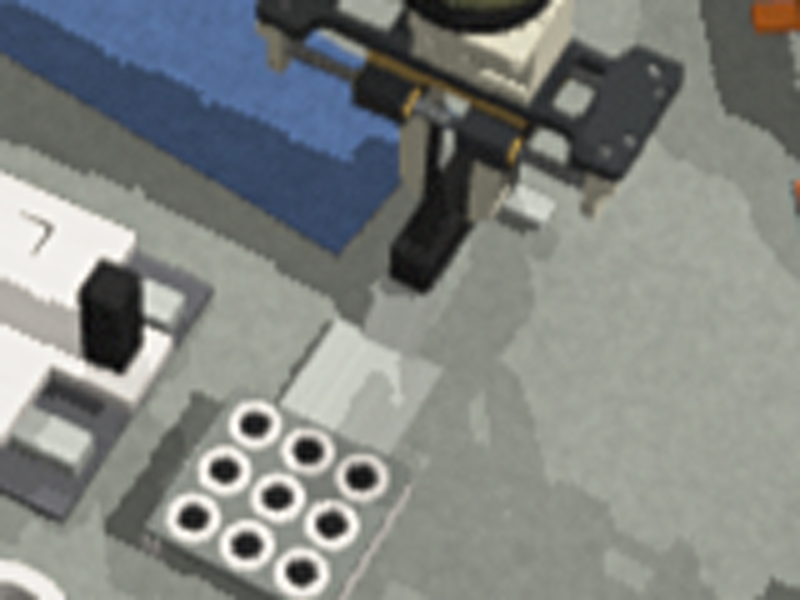

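View pics/t6.png

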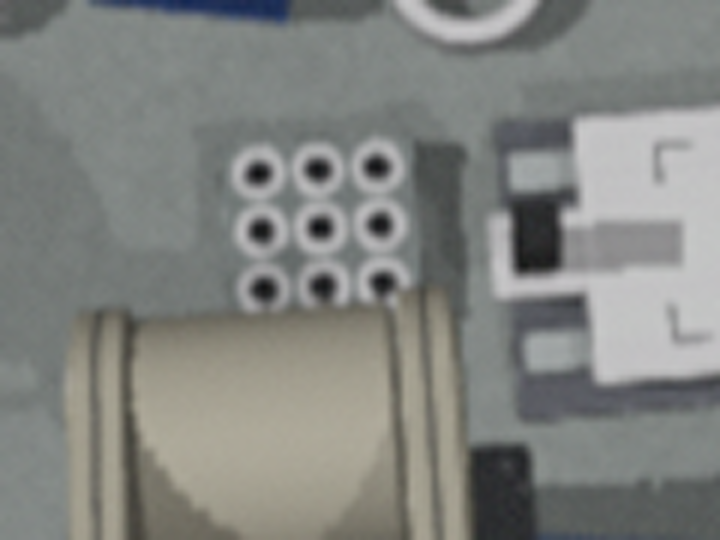

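```bash
python3 -m creep '[[0.0125,0,0,0,255],[0.0125,0,0,0,255],[0.0125,0,0,0,255],[0.0125,0,0,0,255],[0.0125,0,0,0,255],[0,0,0,0,255],[0,0,0,0,255]]'
python3 - <<'E'
from h import *
go([.5115,.0946,.0435],3.9)
crop("scene",260,220,420,340,5,"s7.png")
E
```

```text
t: 11.88
tool_pos: [0.5114, 0.0954, 0.0431]
orientation: [3.14, 0.1, -0.001]
force: [-0.5, 0.8, -1.9]
opening: 0.0226
at [0.5114 0.0954 0.0431] yaw 3.65 tilt [-0.001  0.    -1.   ] open 0.0226 F [-0.5  0.8 -1.9] t 11.88
twist -0.0043 then shift [ 0.0001  0.0008 -0.0004]
```

View pics/s7.png

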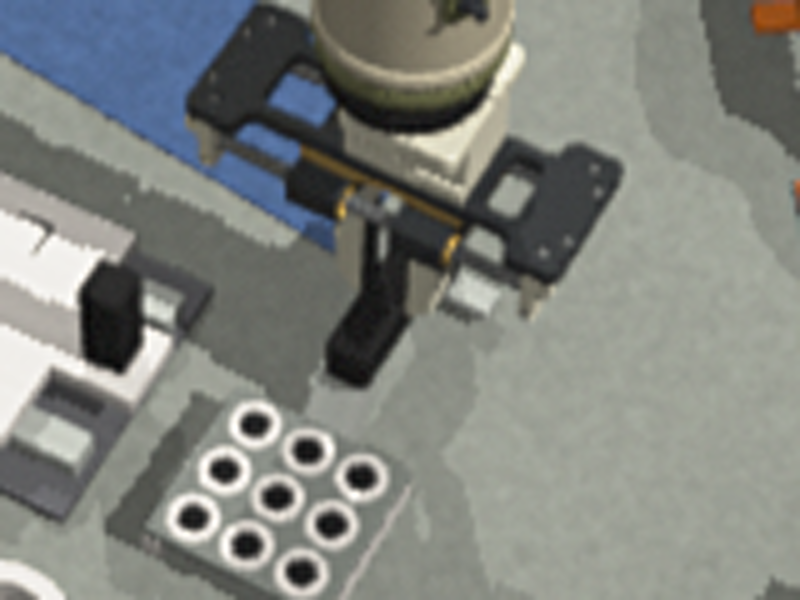

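```bash
python3 -m creep '[[0,0,-0.004,0,255],[0,0,-0.004,0,255],[0,0,-0.003,0,255],[0,0,-0.003,0,255],[0,0,-0.004,0,255],[0,0,-0.006,0,255],[0,0,-0.01,0,255],[0,0,0,0,255],[0,0,0,0,255]]' 60
python3 - <<'E'
from h import *
go()
crop("scene",260,220,420,340,5,"s8.png")
rings("scene",.05); rings("top",.05)
E
```

```text
t: 12.68
tool_pos: [0.5126, 0.0955, 0.0782]
orientation: [-3.14, -0.1, -0.003]
force: [-0.8, 0.3, -5.3]
opening: 0.0225
at [0.5126 0.0955 0.0782] yaw 3.66 tilt [ 0.002 -0.    -1.   ] open 0.0225 F [-0.8  0.3 -5.3] t 12.68
scene 0.66 [319. 317.] c [0.6214 0.107 ] yaw deg 6.0 pitch 0.03 err 0.0116
scene 0.61 [432. 363.] c [0.5735 0.3818] yaw deg -4.75 pitch 0.028 err 0.0072
top no 9 [202. 218.] 0.9
```

View pics/s8.png

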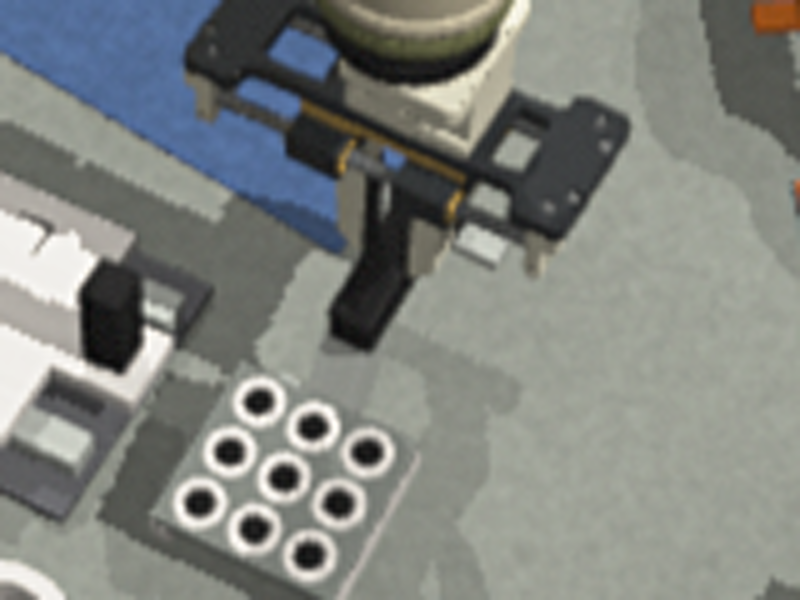

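```bash
python3 -m creep '[[0,0,-0.01,0,255],[0,0,-0.015,0,255],[0,0,-0.02,0,255],[0,0,-0.02,0,255],[0,0,-0.02,0,255],[0,0,-0.02,0,255],[0,0,-0.01,-0.023,255],[0,0,-0.005,0,255],[0,0,0,0,255],[0,0,0,0,255]]' 60
python3 - <<'E'
from h import *
go([.5074,-.1255,.2],5)
crop("scene",220,170,420,320,4,"s9.png")
rings("scene",.172); rings("top",.172)
E
```

```text
t: 13.77
tool_pos: [0.5113, 0.0954, 0.1963]
orientation: [3.139, 0.136, -0.002]
force: [-0.2, -0.2, -5.6]
opening: 0.0225
at [0.5113 0.0954 0.1963] yaw 4.97 tilt [-0.001  0.    -1.   ] open 0.0225 F [-0.2 -0.2 -5.6] t 13.77
twist -0.0005 then shift [-0.0231  0.2197 -0.0037]
scene 0.98 [431. 360.] c [0.6363 0.3899] yaw deg -4.75 pitch 0.027 err 0.0176
scene 0.61 [318. 291.] c [0.6165 0.1208] yaw deg 42.0 pitch 0.028 err 0.1022
top no 9 [198. 219.] 0.67
```

View pics/s9.png

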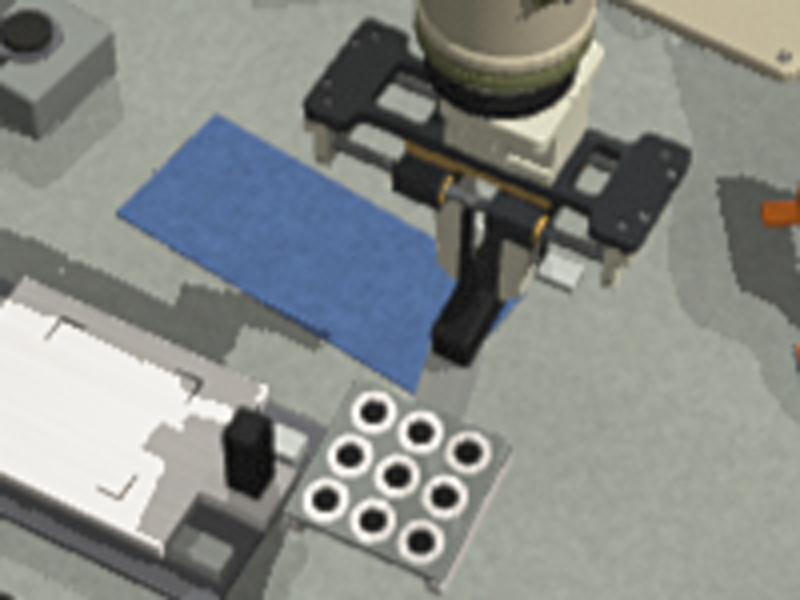

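```bash
cat >> h.py <<'E'
def pnp(n,pts,pitch=.0293):
    "pts: 9 pixels, rows x=-1,0,1 and in each y=-1,0,1"
    C,M,f,cx,cy=cam(n); K=np.array([[f,0,cx],[0,f,cy],[0,0,1]])
    O=np.array([[i,j,0] for i in(-1,0,1) for j in(-1,0,1)],float)*pitch
    ok,rv,tv=cv2.solvePnP(O,np.array(pts,float),K,None,flags=cv2.SOLVEPNP_ITERATIVE)
    e=cv2.projectPoints(O,rv,tv,K,None)[0][:,0]-pts
    Rw=M@cv2.Rodrigues(rv)[0]; print('pnp centre',np.round(M@tv[:,0]+C,4),'x axis',np.round(Rw[:,0],3),'z axis',np.round(Rw[:,2],3),'rms px',round(np.sqrt((e**2).mean()),2))
E
python3 - <<'E'
from h import *
P=[(375,411),(421,432),(469,452),(350,455),(398,476),(444,495),(326,500),(373,520),(421,541)]
pnp("scene",[unc(p,220,170,4) for p in P])
P=[(162,138),(207,160),(251,180),(139,175),(182,197),(226,219),(114,213),(157,236),(201,257)]
pnp("scene",[unc(p,270,270,4) for p in P])
E
```

```text
pnp centre [0.6069 0.1024 0.143 ] x axis [ 0.98   0.105 -0.171] z axis [ 0.174 -0.02   0.985] rms px 0.12
pnp centre [0.6255 0.1059 0.0372] x axis [0.997 0.072 0.021] z axis [-0.02  -0.014  1.   ] rms px 0.14
```

```bash
python3 -m creep '[[0,0,0.02,0,255],[0,0,0.02,0,255],[0,0,0.02,0,255],[0,0,0.02,0,255],[0,0,0.02,0,255],[0,0,0.01,0,255],[0,0,0,0,255]]' 60;  python3 -m creep '[[0,0,0.006,0,255],[0,0,0.006,0,255],[0,0,0.006,0,255],[0,0,0.006,0,255],[0,0,0,0,255]]'
python3 - <<'E'
from h import *
go([.5074,-.1255,.2],5)
crop("scene",260,220,420,340,5,"s10.png")
E
```

```text
t: 14.6
tool_pos: [0.5091, 0.0952, 0.0838]
orientation: [3.138, 0.136, -0.009]
force: [0.2, -0.2, -5.4]
opening: 0.0225
t: 15.02
tool_pos: [0.5114, 0.0954, 0.0623]
orientation: [3.139, 0.136, -0.001]
force: [-1.2, -0.2, -3.5]
opening: 0.0225
at [0.5114 0.0954 0.0623] yaw 4.97 tilt [-0.001  0.    -1.   ] open 0.0225 F [-1.2 -0.2 -3.5] t 15.02
twist -0.0005 then shift [-0.0233  0.2197 -0.1376]
```

View pics/s10.png

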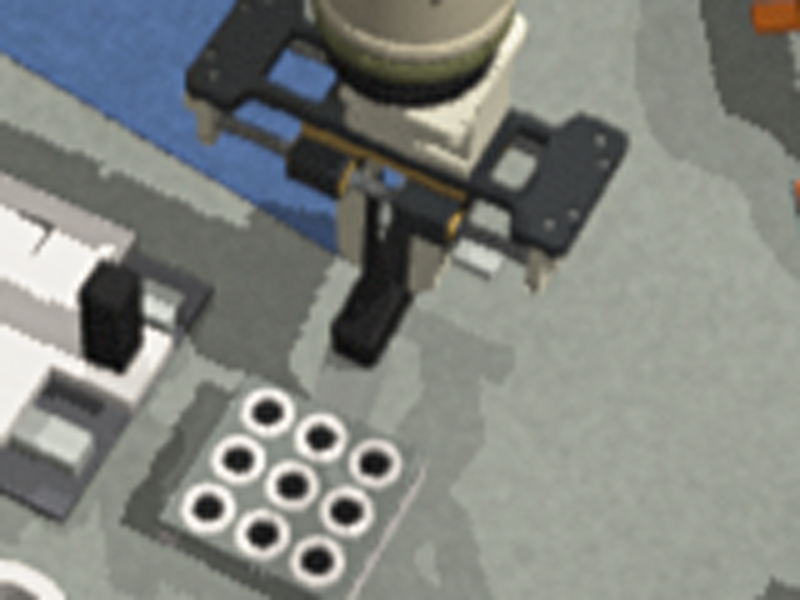

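Front feet have touched; continue slowly down until the spatula lies flat.

```bash
python3 -m creep '[[0,0,0.004,0,255],[0,0,0.004,0,255],[0,0,0.004,0,255],[0,0,0.003,0,255],[0,0,0.003,0,255],[0,0,0,0,255]]'; python3 -m creep '[[0,0,0.002,0,255],[0,0,0.002,0,255],[0,0,0.001,0,255],[0,0,0,0,255]]'
python3 - <<'E'
from h import *
go()
crop("scene",260,220,420,340,5,"s11.png")
E
```

```text
t: 15.57
tool_pos: [0.5118, 0.0954, 0.0447]
orientation: [3.139, 0.136, 0.0]
force: [0.1, -0.5, -0.9]
opening: 0.0223
t: 15.9
tool_pos: [0.5117, 0.0954, 0.0401]
orientation: [3.139, 0.136, 0.0]
force: [-1.1, -0.1, 1.0]
opening: 0.0222
at [0.5117 0.0954 0.0401] yaw 4.97 tilt [ 0.  0. -1.] open 0.0222 F [-1.1 -0.1  1. ] t 15.9
```

View pics/s11.png

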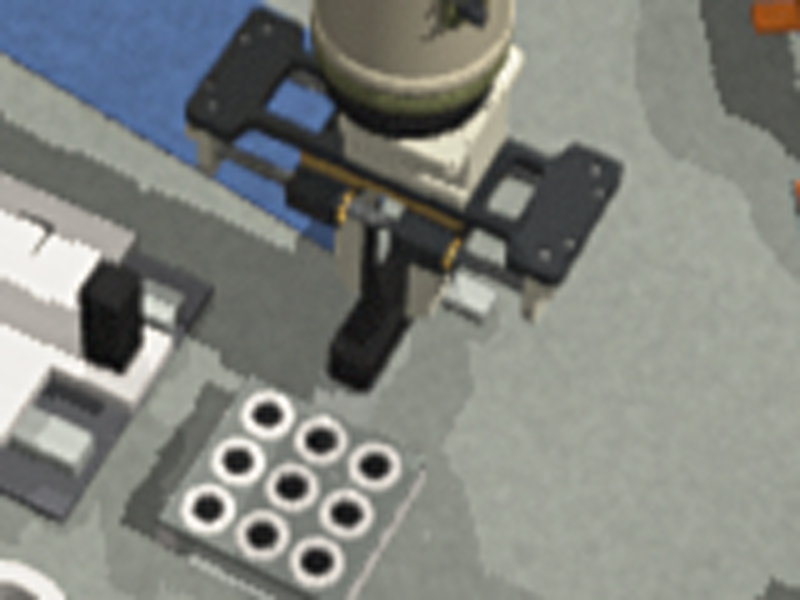

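```bash
python3 -m creep '[[0,0,0.0015,0,255],[0,0,0,0,255],[0,0,0,0,100],[0,0,0,0,0],[0,0,0,0,0],[0,0,0,0,0],[0,0,0,0,0],[0,0,0,0,0],[0,0,0,0,0],[0,0,0,0,0],[0,0,0,0,0],[0,0,0,0,0]]'
python3 - <<'E'
from h import *
go()
rings("scene")
crop("scene",260,220,420,340,5,"s12.png")
P=[(266,414),(321,439),(375,465),(238,461),(291,486),(345,511),(208,509),(261,534),(316,561)]
print(ray("scene",unc((291,486),260,220,5),.024))
pnp("scene",[unc(p,260,220,5) for p in P])
E
```

```text
t: 16.95
tool_pos: [0.5117, 0.0954, 0.0386]
orientation: [3.139, 0.136, -0.0]
force: [-0.5, -0.2, 0.2]
opening: 0.0845
at [0.5117 0.0954 0.0386] yaw 4.97 tilt [-0.  0. -1.] open 0.0845 F [-0.5 -0.2  0.2] t 16.95
scene 0.81 [433. 364.] c [0.5601 0.38  ] yaw deg -4.75 pitch 0.029 err 0.0044
scene no 9 [333. 286.] 0.26
[0.61129901 0.10416318 0.024     ]
pnp centre [0.6068 0.1014 0.0143] x axis [ 0.996  0.083 -0.012] z axis [ 0.014 -0.027  1.   ] rms px 0.11
```

View pics/s12.png

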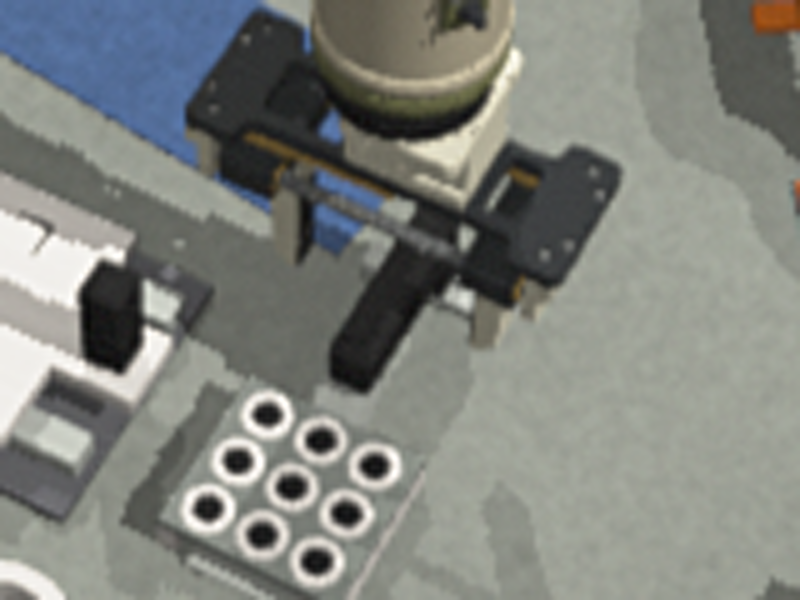

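```bash
python3 - <<'E'
from h import *
A=ray("scene",unc((190,558),260,220,5),.0025); print(A)
u=np.array([np.cos(np.radians(4.97)),np.sin(np.radians(4.97))]); v=np.array([-u[1],u[0]])
print('origin est', A[:2]-.15*u+.03*v)
c=np.array([.6113,.1042])-[.5117,.0954]; print('tray in tool frame',c@u,c@v)
for n in("scene","top"):
  for r in tip_of(n,"spatula")[:4]: print(n,round(r['confidence'],2),np.round(r['pixel']),ray(n,r['pixel'],0))
crop("scene",280,310,350,360,10,"s13.png")
E
```

```text
[0.66006592 0.07945923 0.0025    ]
origin est [0.50803087 0.09635132]
tray in tool frame 0.09998790383449577 0.00013815492610880692
scene 0.81 [427. 239.] [0.24247208 0.20936789 0.        ]
scene 0.75 [336. 292.] [0.51484275 0.09594137 0.        ]
scene 0.56 [299. 151.] [ 0.16584923 -0.25679365  0.        ]
scene 0.15 [297. 396.] [0.79223979 0.16807497 0.        ]
top 0.89 [420. 352.] [ 0.1807088  -0.26884454  0.        ]
top 0.62 [292. 229.] [0.53029395 0.10229624 0.        ]
top 0.61 [257. 331.] [0.23344679 0.19678248 0.        ]
```

View pics/s13.png

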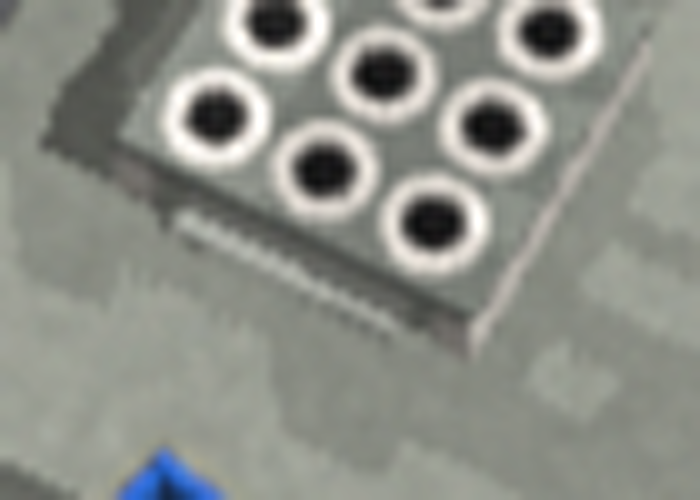

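```bash
python3 -m creep '[[0.009,0,0,0,0],[0.009,0,0,0,0],[0.008,0,0,0,0],[0,0,0,0,255],[0,0,0,0,255],[0,0,0,0,255],[0,0,0,0,255],[0,0,0,0,255],[0,0,0,0,255],[0,0,0,0,255],[0,0,0,0,255],[0,0,0,0,255]]' 60; python3 -m creep '[[0,0,0,0,255],[0,0,0,0,255],[0,0,0,0,255],[0,0,0,0,255],[0,0,0,0,255],[0,0,0,0,255],[0,0,0,0,255],[0,0,0,0,255]]' 60
python3 - <<'E'
from h import *
go()
crop("scene",260,220,420,340,5,"s14.png")
E
```

```text
t: 18.25
tool_pos: [0.5376, 0.0977, 0.0387]
orientation: [3.139, 0.136, 0.0]
force: [-0.8, -0.6, -0.0]
opening: 0.0376
t: 18.92
tool_pos: [0.5376, 0.0977, 0.0387]
orientation: [3.139, 0.136, -0.0]
force: [-0.9, -0.3, 0.1]
opening: 0.0223
at [0.5376 0.0977 0.0387] yaw 4.97 tilt [-0.  0. -1.] open 0.0223 F [-0.9 -0.3  0.1] t 18.92
```

View pics/s14.png

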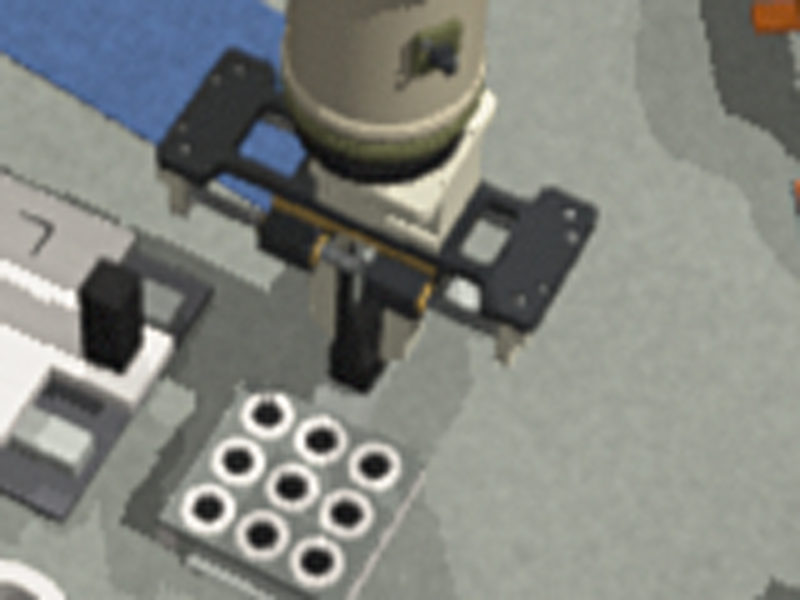

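Good room to the tray. Lift gently and check the droop.

```bash
python3 -m creep '[[0,0,-0.004,0,255],[0,0,-0.004,0,255],[0,0,-0.003,0,255],[0,0,-0.002,0,255],[0,0,-0.002,0,255],[0,0,-0.004,0,255],[0,0,-0.008,0,255],[0,0,-0.012,0,255],[0,0,0,0,255],[0,0,0,0,255]]' 60
python3 - <<'E'
from h import *
go()
crop("scene",260,220,420,340,5,"s15.png")
E
```

```text
t: 19.8
tool_pos: [0.5389, 0.0978, 0.0793]
orientation: [-3.138, -0.136, -0.005]
force: [0.6, 0.4, -5.6]
opening: 0.0223
at [0.5389 0.0978 0.0793] yaw 4.97 tilt [ 0.003 -0.    -1.   ] open 0.0223 F [ 0.6  0.4 -5.6] t 19.8
```

View pics/s15.png

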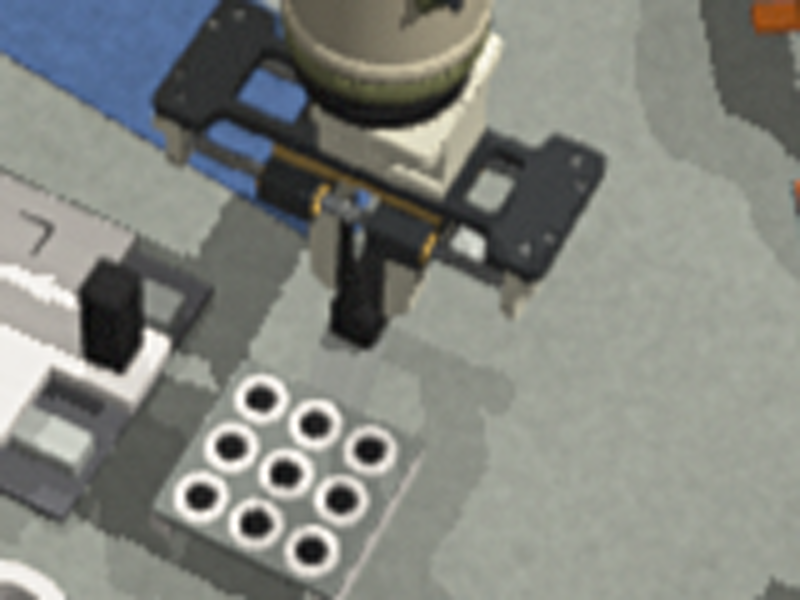

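```bash
python3 - <<'E'
from h import *
P=[(261,399),(317,424),(371,450),(232,446),(286,473),(341,499),(200,496),(255,524),(311,550)]
pnp("scene",[unc(p,260,220,5) for p in P])
print(ray("scene",unc((286,473),260,220,5),.0505),ray("scene",unc((286,473),260,220,5),.04))
E
```

```text
pnp centre [0.6168 0.1047 0.0451] x axis [ 0.996  0.078 -0.046] z axis [ 0.048 -0.023  0.999] rms px 0.1
[0.61937215 0.10627973 0.0505    ] [0.61438134 0.10313445 0.04      ]
```

```bash
python3 -m creep '[[0,0,-0.01,0,255],[0,0,-0.015,0,255],[0,0,-0.02,0,255],[0,0,-0.02,0,255],[0,0,-0.02,0,255],[0,0,-0.02,0,255],[0,0,-0.01,0,255],[0,0,-0.005,0,255],[0,0,0,0,255]]' 60
python3 - <<'E'
from h import *
go([.5383,-.1228,.2],5)
E
```

```text
t: 20.6
tool_pos: [0.5382, 0.0977, 0.1987]
orientation: [-3.139, -0.136, -0.003]
force: [0.2, 0.2, -4.8]
opening: 0.0226
at [0.5382 0.0977 0.1987] yaw 4.97 tilt [ 0.002  0.    -1.   ] open 0.0226 F [ 0.2  0.2 -4.8] t 20.6
twist -0.0005 then shift [-0.0191  0.2197 -0.0013]
```

```bash
python3 -m creep '[[-0.001,0.01,0,0,255],[-0.002,0.02,0,0,255],[-0.002,0.025,0,0,255],[-0.002,0.025,0,0,255],[-0.002,0.025,0,0,255],[-0.002,0.025,0,0,255],[-0.002,0.025,0,0,255],[-0.002,0.025,0,0,255],[-0.002,0.02,0,0,255],[-0.002,0.013,0,0,255],[0,0.007,0,0,255],[0,0,0,0,255]]' 60; python3 -m creep '[[0,0,0.02,0,255],[0,0,0.02,0,255],[0,0,0.02,0,255],[0,0,0.01,0,255],[0,0,0,0,255]]' 60
python3 - <<'E'
from h import *
go([.5383,-.1228,.2],5)
crop("scene",160,160,340,295,4.4,"s16.png"); crop("top",310,160,450,265,5.7,"t16.png")
E
```

```text
t: 21.6
tool_pos: [0.5371, -0.1244, 0.1965]
orientation: [-3.138, -0.133, 0.003]
force: [-0.1, -0.5, -4.9]
opening: 0.0225
t: 22.02
tool_pos: [0.5355, -0.1214, 0.1242]
orientation: [-3.136, -0.138, 0.009]
force: [-1.3, 0.5, -5.6]
opening: 0.0222
at [ 0.5355 -0.1214  0.1242] yaw 5.04 tilt [-0.005 -0.003 -1.   ] open 0.0222 F [-1.3  0.5 -5.6] t 22.02
twist 0.0007 then shift [ 0.0022  0.0015 -0.0758]
```

View pics/s16.png

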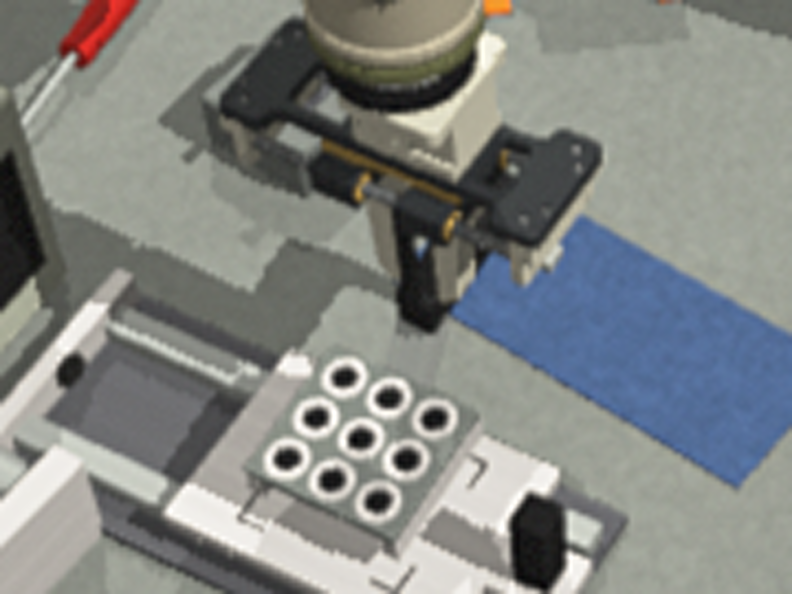

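View pics/t16.png

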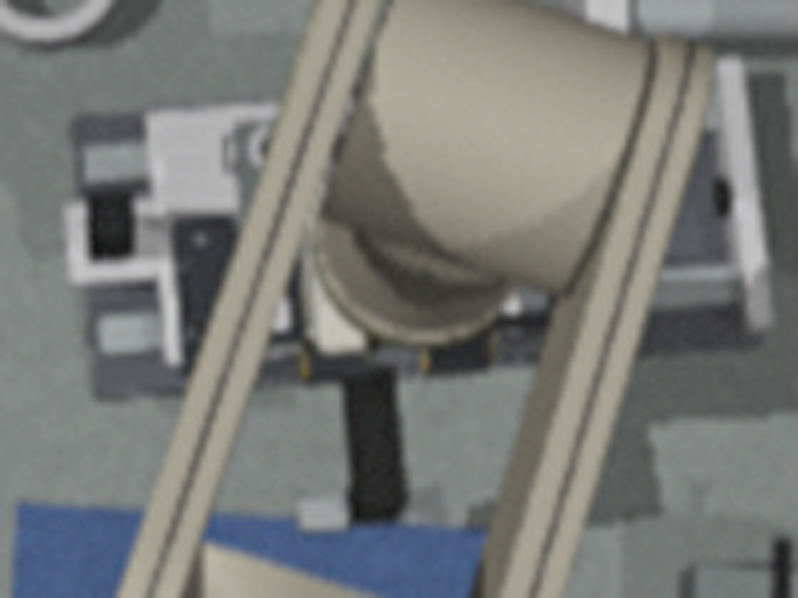

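```bash
python3 -m creep '[[0.002,0,0,0,255],[0,0,0,0,255]]'; python3 - <<'E'
from h import *
P=[(344,376),(389,398),(435,417),(316,416),(361,438),(407,459),(287,457),(331,479),(379,500)]
P=[unc(p,160,160,4.4) for p in P]
pnp("scene",P); print(ray("scene",P[4],.093)); go([.5383,-.1228,.09],5)
E
```

```text
t: 22.28
tool_pos: [0.5413, -0.1231, 0.1295]
orientation: [3.138, 0.137, 0.005]
force: [0.1, -0.3, -5.6]
opening: 0.0226
pnp centre [ 0.6109 -0.1156  0.0859] x axis [ 0.993  0.095 -0.066] z axis [0.066 0.008 0.998] rms px 0.12
[ 0.61469337 -0.11184844  0.093     ]
at [ 0.5413 -0.1231  0.1295] yaw 4.99 tilt [ 0.003  0.001 -1.   ] open 0.0226 F [ 0.1 -0.3 -5.6] t 22.28
twist -0.0002 then shift [-0.003  -0.0006  0.0395]
```

```bash
python3 -m creep '[[-0.003,0,0.01,0,255],[0,0,0.01,0,255],[0,0,0.005,0,255],[0,0,0.005,0,255],[0,0,0.003,0,255],[0,0,0.003,0,255],[0,0,0.003,0,255],[0,0,0.003,0,255],[0,0,0,0,255],[0,0,0,0,255]]' 60
python3 - <<'E'
from h import *
go([.5383,-.1228,.085],5)
crop("scene",160,160,340,295,4.4,"s17.png")
E
```

```text
t: 23.12
tool_pos: [0.537, -0.1233, 0.0858]
orientation: [3.139, 0.136, 0.001]
force: [0.6, -0.3, -1.5]
opening: 0.0224
at [ 0.537  -0.1233  0.0858] yaw 4.97 tilt [ 0.  0. -1.] open 0.0224 F [ 0.6 -0.3 -1.5] t 23.12
twist -0.0005 then shift [ 0.0013 -0.0003  0.0008]
```

View pics/s17.png

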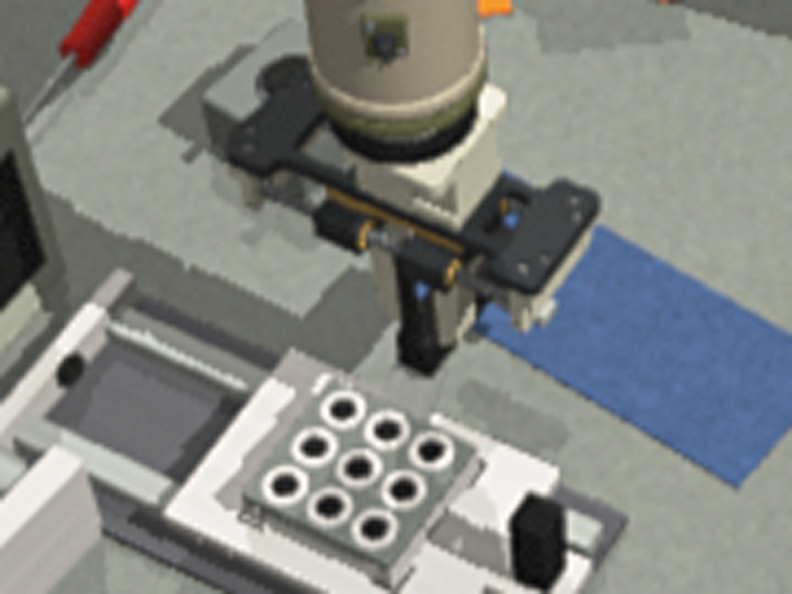

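```bash
python3 - <<'E'
from h import *
P=[(343,410),(387,430),(432,450),(315,447),(358,467),(404,489),(286,485),(329,507),(375,528)]
P=[unc(p,160,160,4.4) for p in P]
pnp("scene",P); W=[ray("scene",p,.064) for p in P]; print(np.mean(W,0), [np.degrees(np.arctan2(*(W[i+6]-W[i])[1::-1])) for i in range(3)])
E
```

```text
pnp centre [ 0.6116 -0.1204  0.0534] x axis [ 0.996  0.088 -0.001] z axis [ 0.002 -0.012  1.   ] rms px 0.11
[ 0.61672135 -0.115161    0.064     ] [np.float64(5.226255763929152), np.float64(4.869462445857183), np.float64(5.0737227945229435)]
```

```bash
python3 -m creep '[[-0.005,0,0,0,255],[-0.01,0,0,0,255],[-0.012,0,0,0,255],[-0.012,0,0,0,255],[-0.012,0,0,0,255],[-0.012,0,0,0,255],[-0.012,0,0,0,255],[-0.012,0,0,0,255],[-0.012,0,0,0,255],[-0.012,0,0,0,255],[0,0,0,0,255]]' 60
python3 - <<'E'
from h import *
go([.537,.2,.2],-5)
crop("scene",160,160,340,295,4.4,"s18.png")
for n in("scene","top"): rings(n,.064)
E
```

```text
t: 24.08
tool_pos: [0.4245, -0.1329, 0.0856]
orientation: [3.139, 0.136, -0.001]
force: [-0.4, 0.2, -1.8]
opening: 0.0223
at [ 0.4245 -0.1329  0.0856] yaw 4.95 tilt [-0.001  0.    -1.   ] open 0.0223 F [-0.4  0.2 -1.8] t 24.08
twist 0.1737 then shift [ 0.083  -0.3414 -0.1145]
scene 0.77 [431. 362.] c [0.5809 0.3828] yaw deg -5.0 pitch 0.028 err 0.0038
scene 0.62 [242. 266.] c [ 0.6195 -0.0987] yaw deg 32.25 pitch 0.027 err 0.0975
scene no 9 [258. 285.] 0.24
top 0.71 [365. 195.] c [ 0.6181 -0.116 ] yaw deg 5.25 pitch 0.029 err 0.0075
top 0.6 [197. 218.] c [0.5541 0.3693] yaw deg -5.0 pitch 0.028 err 0.0056
```

View pics/s18.png

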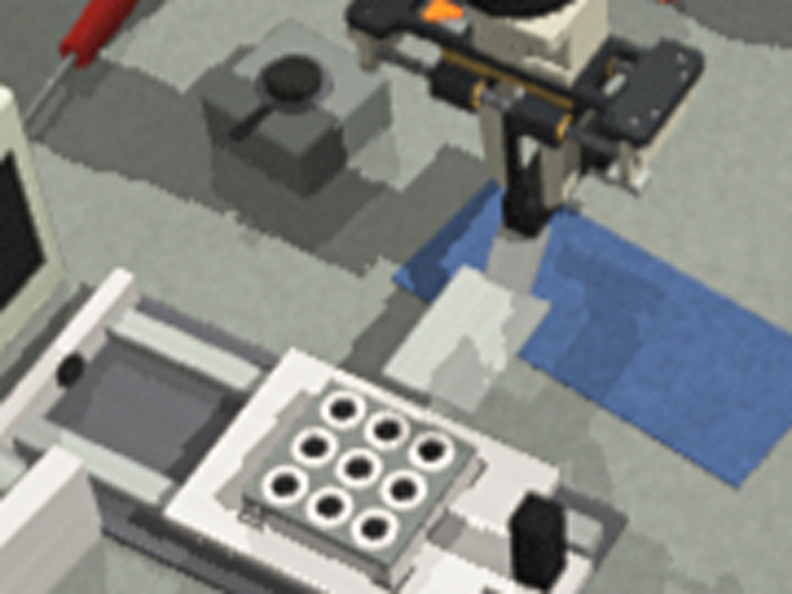

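```bash
python3 -m creep '[[0,0,-0.02,0,255],[0,0,-0.03,0,255],[0,0,-0.03,0.087,255],[0,0,0,0.087,255],[0,0,0,0,255]]' 60
python3 - <<'E'
from h import *
go([.3717,.3963,.16],-5)
E
```

```text
t: 24.75
tool_pos: [0.4282, -0.1335, 0.1681]
orientation: [3.137, -0.143, 0.007]
force: [-0.2, 1.2, -2.3]
opening: 0.0223
at [ 0.4282 -0.1335  0.1681] yaw -5.21 tilt [ 0.004  0.001 -1.   ] open 0.0223 F [-0.2  1.2 -2.3] t 24.75
twist -0.0037 then shift [-0.1025 -0.5228  0.0069]
```

```bash
python3 -m creep '[[-0.004,-0.02,0,0,255],[-0.006,-0.033,0,0,255],[-0.007,-0.036,0,0,255],[-0.007,-0.036,0,0,255],[-0.007,-0.036,0,0,255],[-0.007,-0.036,0,0,255],[-0.007,-0.036,0,0,255],[-0.007,-0.036,0,0,255],[-0.007,-0.036,0,0,255],[-0.007,-0.036,0,0,255],[-0.007,-0.036,0,0,255],[-0.007,-0.036,0,0,255]]' 60;python3 -m creep '[[-0.007,-0.036,0,0,255],[-0.007,-0.036,0,0,255],[-0.006,-0.025,0,0,255],[-0.004,-0.012,0,0,255],[0,0,0,0,255],[0,0,0,0,255]]' 60
python3 - <<'E'
from h import *
go([.3717,.3963,.0475],-5)
E
```

```text
t: 25.75
tool_pos: [0.3812, 0.2873, 0.1642]
orientation: [3.138, -0.131, -0.003]
force: [0.9, -1.1, -2.4]
opening: 0.0222
t: 26.25
tool_pos: [0.3674, 0.3957, 0.1643]
orientation: [3.137, -0.132, -0.002]
force: [0.9, -0.3, -2.4]
opening: 0.0222
at [0.3674 0.3957 0.1643] yaw -4.82 tilt [-0.001  0.002 -1.   ] open 0.0222 F [ 0.9 -0.3 -2.4] t 26.25
twist 0.0031 then shift [ 0.0044 -0.0012  0.1167]
```

```bash
python3 -m creep '[[0.004,-0.001,0.02,0.003,255],[0,0,0.025,0,255],[0,0,0.025,0,255],[0,0,0.02,0,255],[0,0,0.015,0,255],[0,0,0.01,0,255],[0,0,0.002,0,255],[0,0,0,0,255],[0,0,0,0,255]]' 60
python3 - <<'E'
from h import *
go([.3717,.3963,.0475],-5)
crop("scene",370,250,530,370,5,"s19.png"); crop("top",150,190,270,280,6,"t19.png")
E
```

```text
t: 27.0
tool_pos: [0.3729, 0.3969, 0.0497]
orientation: [-3.138, 0.142, -0.002]
force: [0.0, -0.3, -1.0]
opening: 0.0224
at [0.3729 0.3969 0.0497] yaw -5.19 tilt [ 0.001 -0.001 -1.   ] open 0.0224 F [ 0.  -0.3 -1. ] t 27.0
twist -0.0033 then shift [-0.0012  0.0007  0.0022]
```

View pics/s19.png

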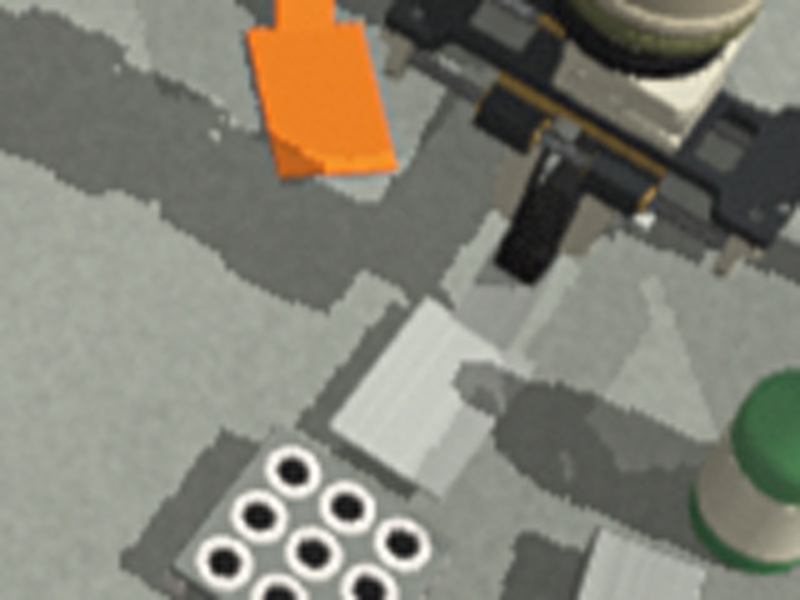

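View pics/t19.png

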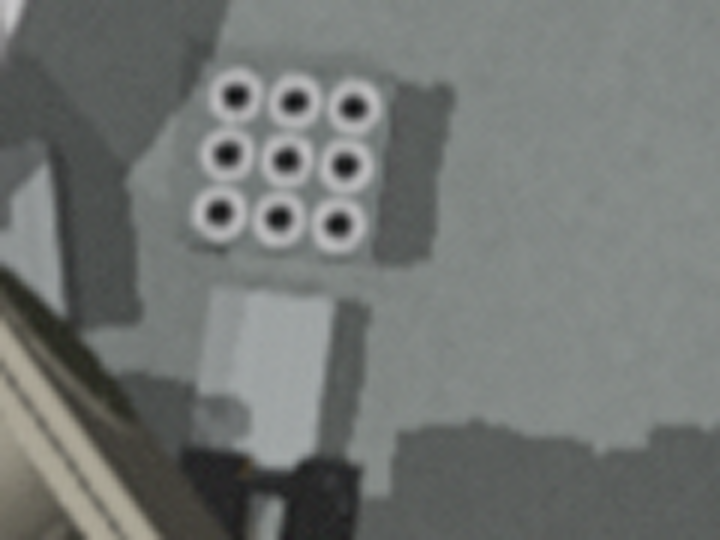

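```bash
python3 - <<'E'
from h import *
for z in(.005,.009,.013): print(z,[np.round(ray("top",unc(p,150,190,6),z)[:2],4) for p in((212,287),(334,300))],[np.round(ray("scene",unc(p,370,250,5),z)[:2],4) for p in((440,497),(331,425))])
A=tri(unc((440,497),370,250,5),unc((212,287),150,190,6));B=tri(unc((331,425),370,250,5),unc((334,300),150,190,6));print(A,B,(A+B)/2,np.linalg.norm(A-B))
P=[(237,97),(295,101),(354,107),(228,155),(287,160),(346,165),(219,213),(278,217),(338,224)]
W=np.array([ray("top",unc(p,150,190,6),.024)[:2] for p in P]); print(W.mean(0),np.degrees(np.arctan2(*(W[:3].mean(0)-W[6:].mean(0))[::-1])))
print('bottle',ray("top",(131,262),.15))
t=np.array([.561,.3797]);u=np.array([np.cos(np.radians(-5)),np.sin(np.radians(-5))]);v=np.array([-u[1],u[0]])
T=((A+B)/2)[:2]; print('tip rel tray',(T-t)@u,(T-t)@v, 'tcp rel', (np.array([.3729,.3969])-t)@u,(np.array([.3729,.3969])-t)@v)
E
```

```text
0.005 [array([0.5015, 0.4176]), array([0.4959, 0.3575])] [array([0.4924, 0.4149]), array([0.4871, 0.3559])]
0.009 [array([0.501 , 0.4165]), array([0.4953, 0.3565])] [array([0.4946, 0.415 ]), array([0.4894, 0.3562])]
0.013 [array([0.5004, 0.4154]), array([0.4948, 0.3556])] [array([0.4969, 0.4152]), array([0.4916, 0.3566])]
[0.4995427  0.41479625 0.01720232] [0.49390721 0.35588518 0.01608156] [0.49672495 0.38534071 0.01664194] 0.059190610827019666
[0.56172268 0.37908417] -5.496732083344497
bottle [0.41313151 0.51654323 0.15      ]
tip rel tray -0.06452207993995741 1.7310873442074068e-05 tcp rel -0.1888833014863171 0.0007405535963435124
```

```bash
python3 - <<'E'
from h import *
for n in("scene","top"):
  for r in tip_of(n,"bottle")[:2]: print(n,round(r['confidence'],2),np.round(r['pixel'],1),np.round(ray(n,r['pixel'],0),4))
print(tri((540,323),(125,262)))
crop("scene",420,230,580,380,5,"s20.png"); crop("top",90,200,250,320,5,"t20.png")
go()
E
```

```text
scene 0.95 [518.7 357.1] [0.4294 0.5414 0.    ]
[0.41362312 0.5388565  0.13738993]
at [0.3725 0.3973 0.0494] yaw -5.16 tilt [ 0.001 -0.001 -1.   ] open 0.0226 F [-0.3 -0.4 -2.8] t 27.3
```

View pics/s20.png

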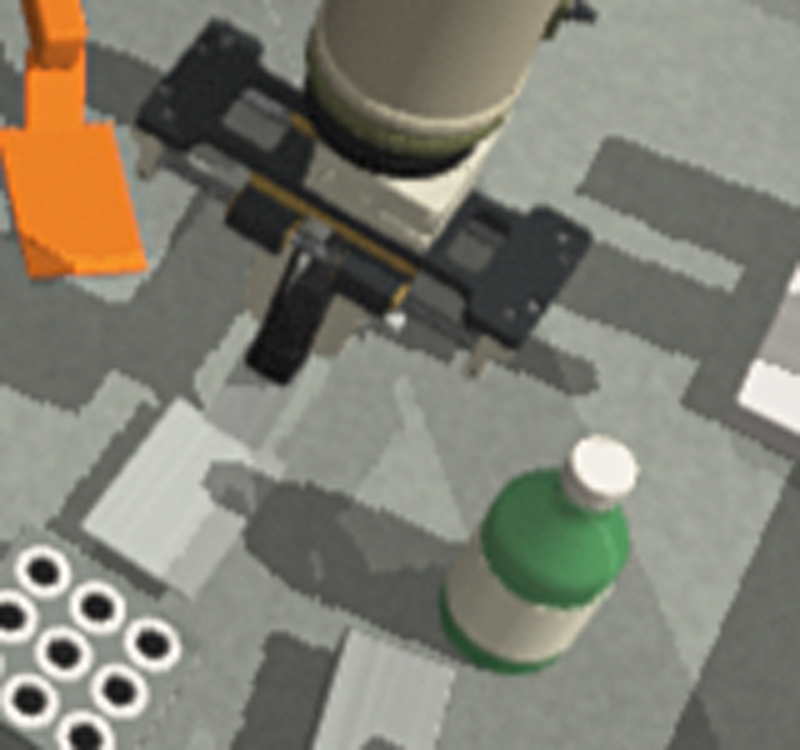

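View pics/t20.png

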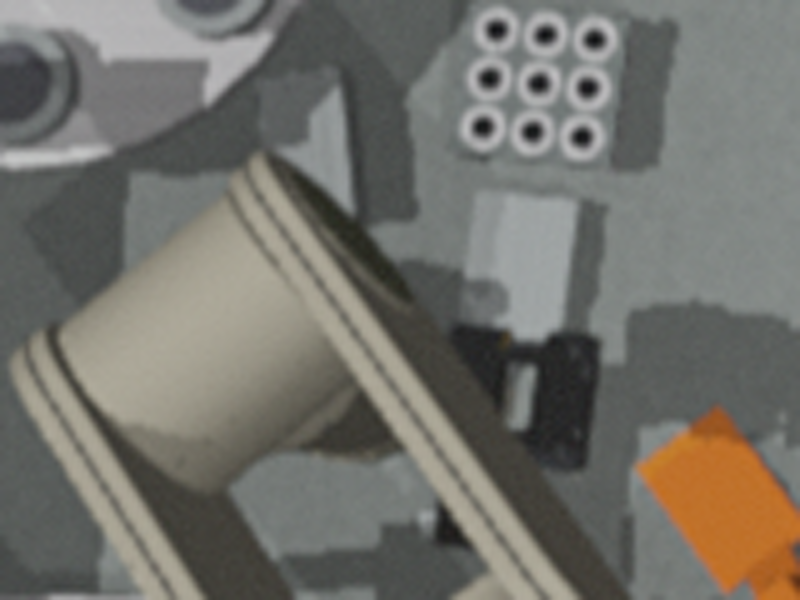

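```bash
python3 -m creep '[[0,0.0005,0.003,0,255],[0,0,0.003,0,255],[0.01,0,0,0,255],[0.012,0,0,0,255],[0.012,0,0,0,255],[0.012,0,0,0,255],[0,0,0,0,255],[0,0,0,0,255]]' 60
python3 - <<'E'
from h import *
go([.48,.3868,.0435],-5)
crop("scene",370,270,530,390,5,"s21.png")
E
```

```text
t: 27.97
tool_pos: [0.4191, 0.392, 0.0427]
orientation: [-3.138, 0.144, -0.0]
force: [-0.7, -0.0, -1.5]
opening: 0.0226
at [0.4191 0.392  0.0427] yaw -5.26 tilt [ 0. -0. -1.] open 0.0226 F [-0.7 -0.  -1.5] t 27.97
twist -0.0046 then shift [ 0.0611 -0.0002 -0.0008]
```

View pics/s21.png

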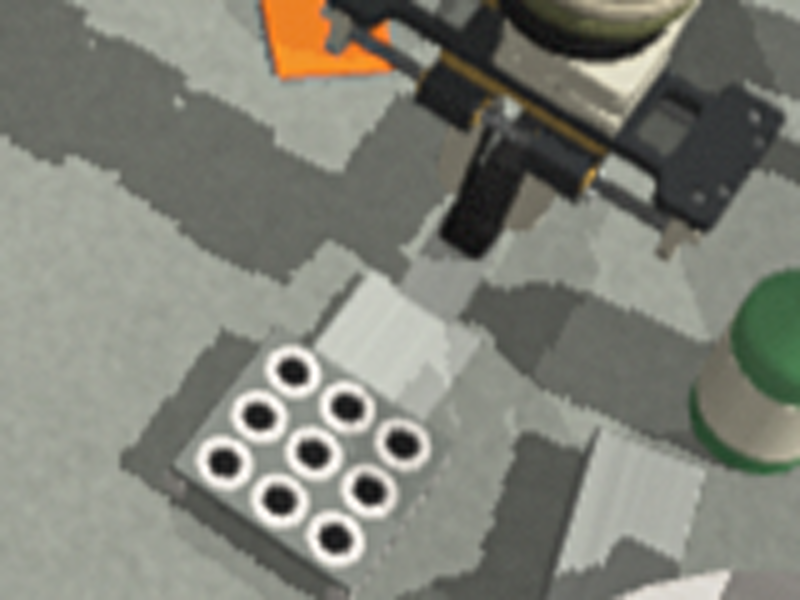

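Blade is entering cleanly, tray unmoved. Continue, then lift.

```bash
python3 -m creep '[[0.012,0,0,0,255],[0.012,0,0,0,255],[0.012,0,0,0,255],[0.012,0,0,0,255],[0.011,0,0,0,255],[0,0,0,0,255],[0,0,0,0,255]]' 60
python3 - <<'E'
from h import *
go([.48,.3868,.0435],-5)
crop("scene",370,270,530,390,5,"s22.png")
E
```

```text
t: 28.6
tool_pos: [0.4774, 0.3867, 0.0426]
orientation: [-3.138, 0.143, 0.0]
force: [-0.2, 0.2, -2.1]
opening: 0.0222
at [0.4774 0.3867 0.0426] yaw -5.23 tilt [-0. -0. -1.] open 0.0222 F [-0.2  0.2 -2.1] t 28.6
twist -0.0041 then shift [ 0.0026 -0.0003 -0.0009]
```

View pics/s22.png

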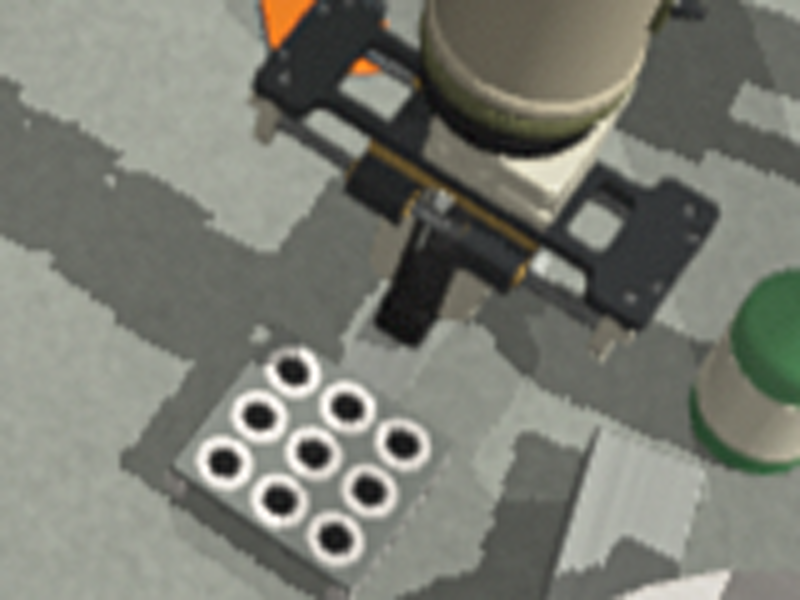

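```bash
python3 -m creep '[[0.003,0,0,0,255],[0,0,-0.004,0,255],[0,0,-0.003,0,255],[0,0,-0.002,0,255],[0,0,-0.002,0,255],[0,0,-0.002,0,255],[0,0,-0.004,0,255],[0,0,-0.008,0,255],[0,0,-0.012,0,255],[0,0,0,0,255],[0,0,0,0,255]]' 60
python3 - <<'E'
from h import *
go()
crop("scene",370,270,530,390,5,"s23.png")
E
```

```text
t: 29.57
tool_pos: [0.4808, 0.3874, 0.0816]
orientation: [-3.136, 0.142, -0.004]
force: [-0.3, -0.0, -4.8]
opening: 0.0225
at [0.4808 0.3874 0.0816] yaw -5.17 tilt [ 0.003 -0.002 -1.   ] open 0.0225 F [-0.3 -0.  -4.8] t 29.57
```

View pics/s23.png

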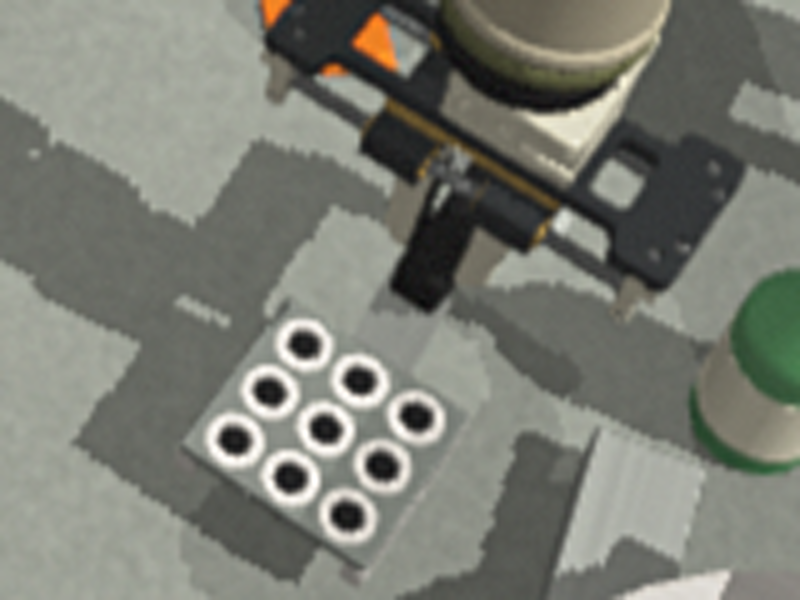

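```bash
python3 - <<'E'
from h import *
P=[(303,345),(359,380),(416,417),(270,391),(325,429),(382,465),(234,439),(291,478),(348,517)]
pnp("scene",[unc(p,370,270,5) for p in P])
print(ray("scene",unc((325,429),370,270,5),.052))
E
python3 -m creep '[[0,0,-0.01,0,255],[0,0,-0.02,0,255],[0,0,-0.025,0,255],[0,0,-0.025,0,255],[0,0,-0.025,0,255],[0,0,-0.02,0,255],[0,0,-0.01,0,255],[0,0,-0.005,-0.05,255],[0,0,0,-0.07,255],[0,0,0,-0.058,255],[0,0,0,0,255],[0,0,0,0,255]]' 60
python3 - <<'E'
from h import *
go([.535,-.1228,.22],5)
crop("scene",350,230,550,380,4,"s24.png")
E
```

```text
pnp centre [0.5565 0.3803 0.0431] x axis [ 0.997 -0.071 -0.039] z axis [0.039 0.009 0.999] rms px 0.11
[0.5614065  0.38090498 0.052     ]
t: 30.62
tool_pos: [0.4792, 0.3864, 0.2188]
orientation: [3.138, 0.135, -0.002]
force: [0.4, 0.2, -4.7]
opening: 0.0227
at [0.4792 0.3864 0.2188] yaw 4.92 tilt [-0.001  0.001 -1.   ] open 0.0227 F [ 0.4  0.2 -4.7] t 30.62
twist -0.0014 then shift [ 0.0112  0.5121 -0.0008]
```

View pics/s24.png

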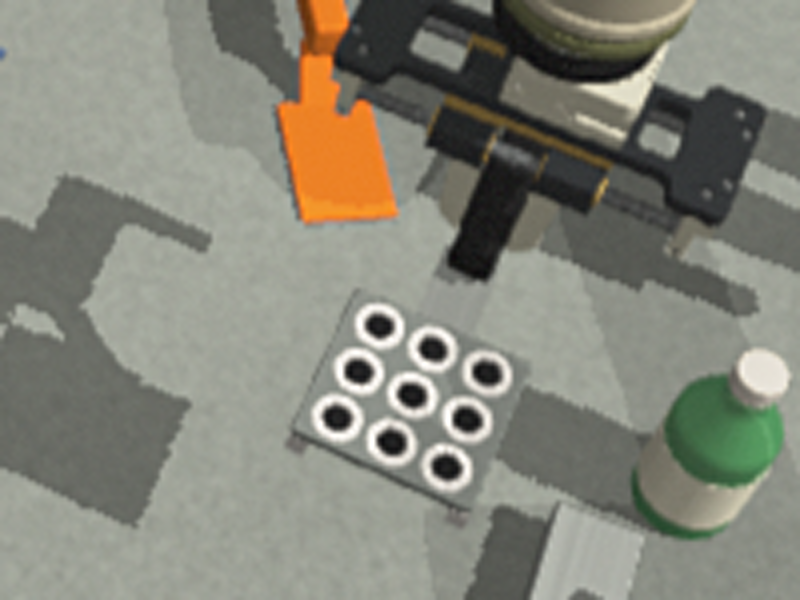

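```bash
python3 -m creep '[[0,0.01,0,0,255],[0,0.02,0,0,255],[0.001,0.03,0,0,255],[0.001,0.033,0,0,255],[0.001,0.033,0,0,255],[0.001,0.033,0,0,255],[0.001,0.033,0,0,255],[0.001,0.033,0,0,255],[0.001,0.033,0,0,255],[0.001,0.033,0,0,255],[0.001,0.033,0,0,255],[0.001,0.033,0,0,255]]' 60; python3 -m creep '[[0.001,0.033,0,0,255],[0.001,0.033,0,0,255],[0.001,0.033,0,0,255],[0.001,0.025,0,0,255],[0,0.018,0,0,255],[0,0.01,0,0,255],[0,0,0,0,255],[0,0,0,0,255]]' 60
python3 - <<'E'
from h import *
go([.5373,-.1225,.15],5)
E
```

```text
t: 31.67
tool_pos: [0.5204, 0.0297, 0.2197]
orientation: [3.138, 0.136, 0.0]
force: [1.1, -0.2, -5.3]
opening: 0.0224
t: 32.33
tool_pos: [0.5378, -0.119, 0.2195]
orientation: [-3.138, -0.136, 0.001]
force: [-0.5, 0.4, -4.9]
opening: 0.0228
at [ 0.5378 -0.119   0.2195] yaw 4.95 tilt [-0.    -0.001 -1.   ] open 0.0228 F [-0.5  0.4 -4.9] t 32.33
twist -0.0009 then shift [-0.0008  0.0034  0.0695]
```

```bash
python3 -m creep '[[-0.001,0.0035,0.01,0,255],[0,0,0.02,0,255],[0,0,0.02,0,255],[0,0,0.015,0,255],[0,0,0.005,0,255],[0,0,0,0,255],[0,0,0,0,255]]' 60
python3 - <<'E'
from h import *
go([.5373,-.1225,.12],5)
crop("scene",160,160,340,295,4.4,"s25.png")
E
```

```text
t: 32.92
tool_pos: [0.5375, -0.122, 0.1498]
orientation: [-3.138, -0.139, 0.0]
force: [0.2, 0.5, -4.4]
opening: 0.0224
at [ 0.5375 -0.122   0.1498] yaw 5.09 tilt [-0. -0. -1.] open 0.0224 F [ 0.2  0.5 -4.4] t 32.92
twist 0.0016 then shift [-0.0003  0.0005  0.0298]
```

View pics/s25.png

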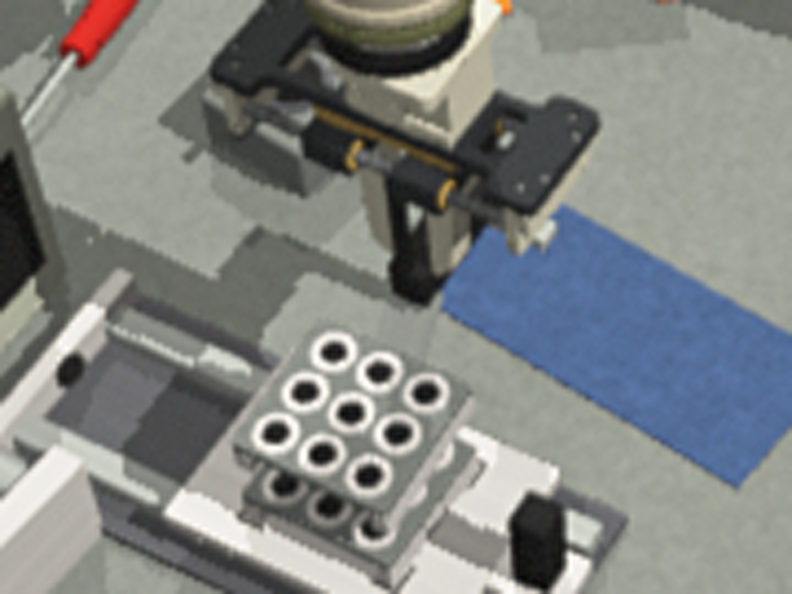

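```bash
python3 - <<'E'
from h import *
P=[(334,352),(380,372),(427,392),(306,392),(352,412),(399,433),(275,433),(322,455),(370,476)]
P=[unc(p,160,160,4.4) for p in P]
pnp("scene",P); print(ray("scene",P[4],.119))
E
```

```text
pnp centre [ 0.6184 -0.1119  0.1211] x axis [ 0.993  0.103 -0.051] z axis [ 0.053 -0.012  0.999] rms px 0.09
[ 0.61695148 -0.11311407  0.119     ]
```

```bash
python3 -m creep '[[0,0.002,0.01,0,255],[0,0,0.01,0,255],[0,0,0.005,0,255],[0,0,0.004,0,255],[0,0,0.003,0,255],[0,0,0.003,0,255],[0,0,0.003,0,255],[0,0,0.003,0,255],[0,0,0,0,255],[0,0,0,0,255]]' 60
python3 - <<'E'
from h import *
go([.5373,-.1225,.109],5)
crop("scene",160,160,340,295,4.4,"s26.png")
E
```

```text
t: 33.8
tool_pos: [0.5378, -0.1247, 0.1088]
orientation: [3.139, 0.138, 0.0]
force: [-0.1, 0.1, -2.2]
opening: 0.0222
at [ 0.5378 -0.1247  0.1088] yaw 5.03 tilt [ 0.  0. -1.] open 0.0222 F [-0.1  0.1 -2.2] t 33.8
twist 0.0005 then shift [-0.0003 -0.0022 -0.0002]
```

View pics/s26.png

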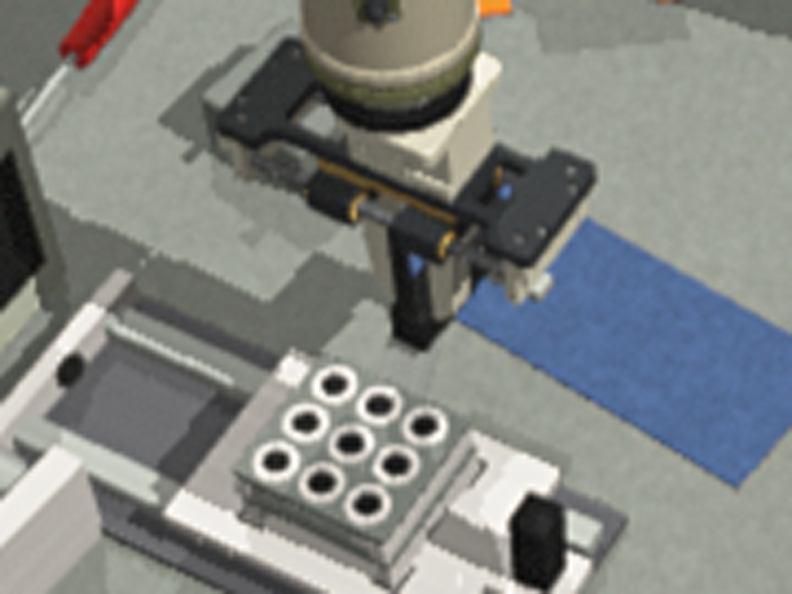

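Stacked squarely; force shows only the spatula's weight. Withdraw.

```bash
python3 -m creep '[[-0.005,0,0,0,255],[-0.01,0,0,0,255],[-0.012,0,0,0,255],[-0.012,0,0,0,255],[-0.012,0,0,0,255],[-0.012,0,0,0,255],[-0.012,0,0,0,255],[-0.012,0,0,0,255],[-0.012,0,0,0,255],[-0.012,0,0,0,255],[-0.005,0,0,0,255],[0,0,0,0,255]]' 60
python3 - <<'E'
from h import *
go()
crop("scene",160,160,340,295,4.4,"s27.png")
for n in("scene","top"): rings(n,.088)
E
```

```text
t: 34.85
tool_pos: [0.4215, -0.135, 0.1089]
orientation: [3.138, 0.137, 0.001]
force: [0.3, 0.6, -1.5]
opening: 0.0224
at [ 0.4215 -0.135   0.1089] yaw 5.0 tilt [ 0.  0. -1.] open 0.0224 F [ 0.3  0.6 -1.5] t 34.85
scene 0.79 [240. 262.] c [ 0.6162 -0.12  ] yaw deg 7.75 pitch 0.027 err 0.0715
scene no 9 [254. 279.] 0.68
top no 9 [369. 197.] 0.75
top no 9 [362. 213.] 0.53
```

View pics/s27.png

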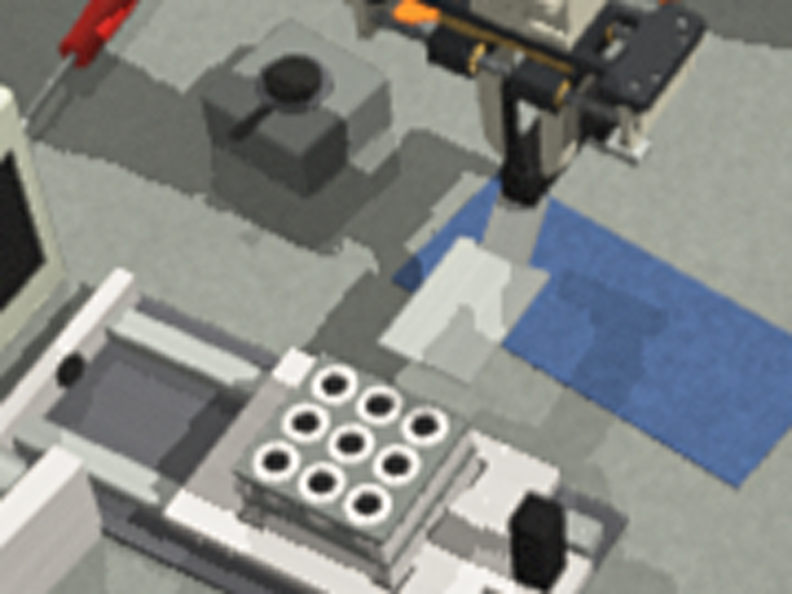

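```bash
python3 -m creep '[[0,0,-0.02,0,255],[0,0,-0.025,-0.12,255],[0,0,0,-0.12,255],[0,0,0,-0.12,255],[0,0,0,-0.12,255],[0,0,0,-0.12,255],[0,0,0,-0.12,255],[0,0,0,-0.12,255],[0,0,0,-0.12,255],[0,0,0,-0.12,255],[0,0,0,-0.12,255],[0,0,0,-0.12,255]]' 60;  python3 -m creep '[[0,0,0,-0.12,255],[0,0,0,0,255],[0,0,0,0,255]]'
python3 - <<'E'
from h import *
go([.4135,-.108,.06],87.5)
rings("scene",.088); rings("top",.088)
E
```

```text
t: 36.1
tool_pos: [0.4225, -0.1348, 0.1536]
orientation: [-2.388, -2.041, 0.0]
force: [-0.1, 0.6, -1.4]
opening: 0.0227
t: 36.35
tool_pos: [0.4224, -0.1348, 0.1536]
orientation: [-2.272, -2.169, 0.0]
force: [-1.2, -0.9, -2.5]
opening: 0.0223
at [ 0.4224 -0.1348  0.1536] yaw 87.33 tilt [ 0. -0. -1.] open 0.0223 F [-1.2 -0.9 -2.5] t 36.35
twist -0.0029 then shift [ 0.0264 -0.01    0.0936]
scene no 9 [252. 279.] 0.65
scene 0.58 [242. 262.] c [ 0.6161 -0.1197] yaw deg 8.5 pitch 0.028 err 0.072
top no 9 [365. 196.] 0.7
top 0.16 [464. 187.] c [ 0.6219 -0.1747] yaw deg -11.25 pitch 0.028 err 0.0846
```

```bash
python3 -m creep '[[0.013,-0.005,0.02,0,255],[0.013,-0.005,0.02,0,255],[0,0,0.02,0,255],[0,0,0.02,0,255],[0,0,0.014,0,255],[0,0,0.007,0,255],[0,0,0.005,0,255],[0,0,0.004,0,255],[0,0,0.003,0,255],[0,0,0,0,255],[0,0,0,0,255]]' 60
python3 - <<'E'
from h import *
go([.4135,-.108,.0405],87.5)
crop("scene",220,170,380,290,5,"s28.png")
E
```

```text
t: 37.47
tool_pos: [0.4138, -0.1087, 0.0413]
orientation: [2.268, 2.172, 0.001]
force: [1.2, -0.7, -2.0]
opening: 0.0222
at [ 0.4138 -0.1087  0.0413] yaw 87.52 tilt [-0.     0.001 -1.   ] open 0.0222 F [ 1.2 -0.7 -2. ] t 37.47
twist 0.0004 then shift [ 0.0007 -0.0003  0.0008]
```

View pics/s28.png

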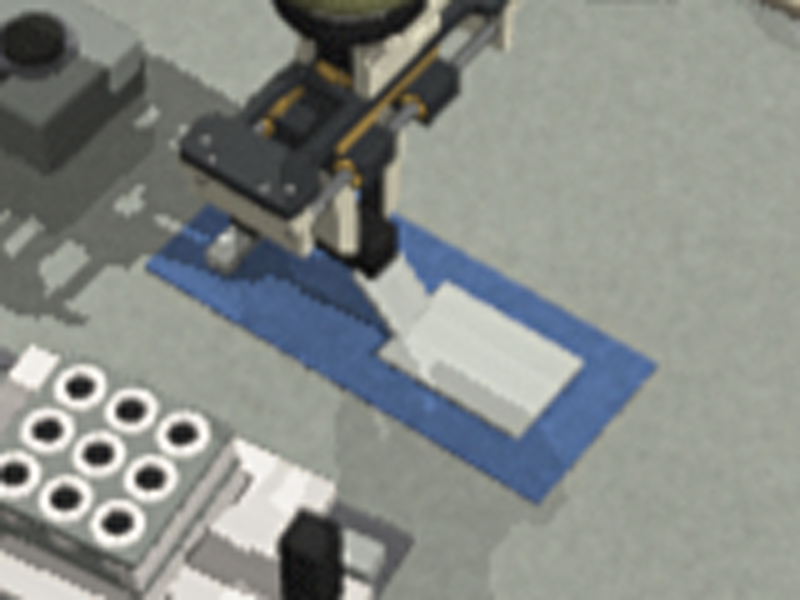

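```bash
python3 -m creep '[[0,0,0.001,0,255],[0,0,0.001,0,255],[0,0,0,0,255],[0,0,0,0,150],[0,0,0,0,100],[0,0,0,0,0],[0,0,0,0,0],[0,0,0,0,0],[0,0,0,0,0],[0,0,0,0,0],[0,0,0,0,0],[0,0,0,0,0]]'
python3 - <<'E'
from h import *
go()
E
```

```text
t: 38.52
tool_pos: [0.4132, -0.1085, 0.0386]
orientation: [-2.269, -2.173, 0.0]
force: [0.6, -0.3, 0.9]
opening: 0.0777
at [ 0.4132 -0.1085  0.0386] yaw 87.54 tilt [ 0. -0. -1.] open 0.0777 F [ 0.6 -0.3  0.9] t 38.52
```

```bash
python3 -m creep '[[0,0,0,0,0],[0,0,0,0,0],[0,0,-0.01,0,0],[0,0,-0.025,0,0],[0,0,-0.035,0,0],[0,0,-0.035,0,0],[0,0,-0.035,0,0],[0,0,-0.02,-0.067,255],[0,0,0,-0.067,255],[0,0,0,0,255],[0,0,0,0,255]]' 20
python3 - <<'E'
from h import *
go([.6028,.0374,.19],95.2)
for n in("scene","top"): cv2.imwrite(f"pics/{n}30.png",read_camera(n)[:,:,::-1])
rings("scene",.088)
E
```

```text
t: 39.43
tool_pos: [0.4132, -0.1084, 0.199]
orientation: [2.12, 2.318, 0.0]
force: [-0.7, -0.1, -0.7]
opening: 0.0708
at [ 0.4132 -0.1084  0.199 ] yaw 95.1 tilt [-0.  0. -1.] open 0.0708 F [-0.7 -0.1 -0.7] t 39.43
twist -0.0017 then shift [0.1281 0.202  0.0091]
scene 0.86 [239. 262.] c [ 0.616  -0.1199] yaw deg 7.25 pitch 0.027 err 0.0715
scene no 9 [254. 279.] 0.76
```

View pics/scene30.png

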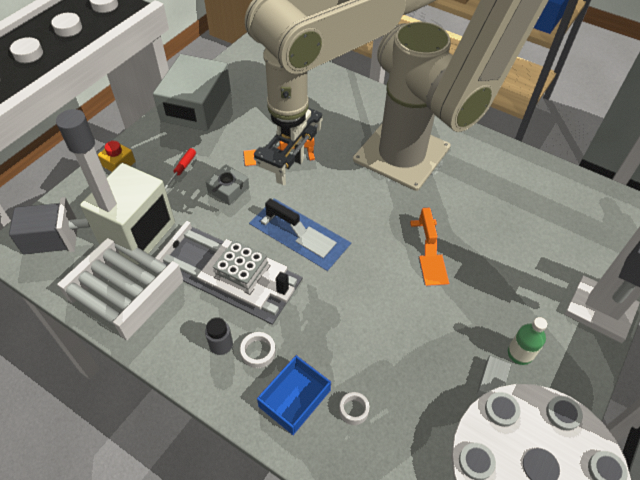

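```bash
python3 -m creep '[[0.016,0.025,0,0,255],[0.018,0.029,0,0,255],[0.019,0.030,0,0,255],[0.019,0.030,0,0,255],[0.019,0.030,0,0,255],[0.019,0.030,0,0,255],[0.018,0.028,0,0,255],[0,0,0,0,255],[0,0,0,0,255]]' 20
python3 - <<'E'
from h import *
go([.6028,.0374,.068],95.2)
for n in("scene","top"):
    for r in tip_of(n,"post")[:2]: print(n,round(r['confidence'],2),np.round(r['pixel']),ray(n,r['pixel'],.102))
crop("scene",200,200,360,320,5,"s31.png");crop("top",280,150,400,240,6,"t31.png")
E
```

```text
t: 40.38
tool_pos: [0.6026, 0.0385, 0.1963]
orientation: [-2.115, -2.319, 0.004]
force: [-1.1, -0.1, 0.8]
opening: 0.0005
at [0.6026 0.0385 0.1963] yaw 95.29 tilt [ 0.    -0.004 -1.   ] open 0.0005 F [-1.1 -0.1  0.8] t 40.38
twist 0.0016 then shift [-0.0011  0.0006  0.1283]
scene 0.62 [284. 277.] [0.60467261 0.00457017 0.102     ]
top 0.69 [355. 268.] [ 0.40952751 -0.0767178   0.102     ]
```

View pics/s31.png

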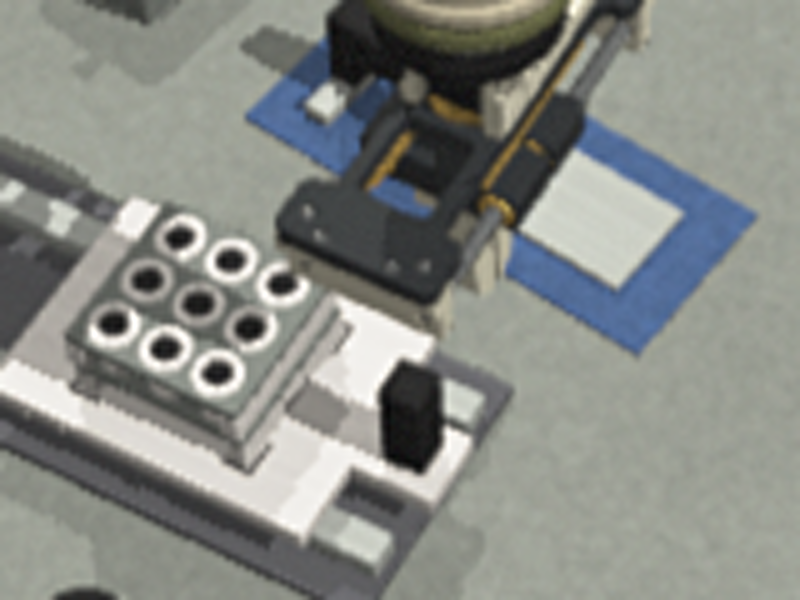

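View pics/t31.png

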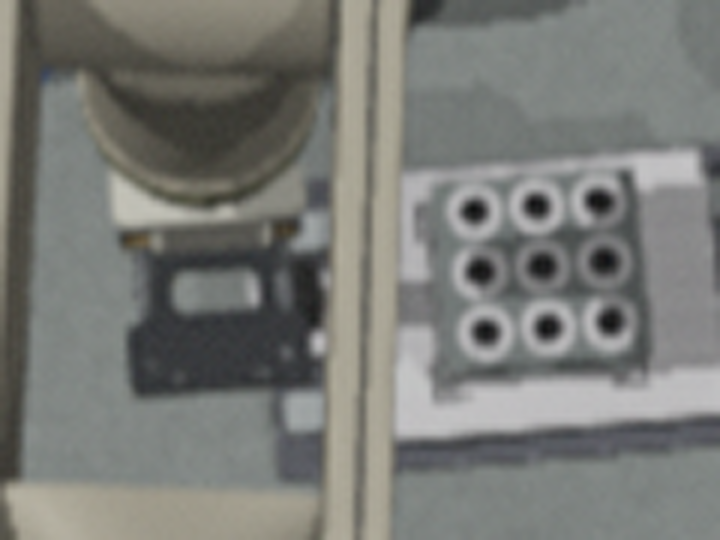

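```bash
python3 -m creep '[[0.002,0.001,0.02,0,255],[0,0,0.03,0,255],[0,0,0.03,0,255],[0,0,0.025,0,255],[0,0,0.015,0,255],[0,0,0.008,0,255],[0,0,0,0,255],[0,0,0,0,255]]' 20
python3 - <<'E'
from h import *
go([.6028,.0374,.068],95.2)
crop("scene",200,200,360,320,5,"s32.png")
E
```

```text
t: 41.25
tool_pos: [0.6038, 0.0389, 0.0717]
orientation: [2.119, 2.319, 0.001]
force: [0.3, 0.2, 0.5]
opening: 0.0006
at [0.6038 0.0389 0.0717] yaw 95.17 tilt [-0.     0.001 -1.   ] open 0.0006 F [0.3 0.2 0.5] t 41.25
twist -0.0006 then shift [-0.0014 -0.0011  0.0037]
```

View pics/s32.png

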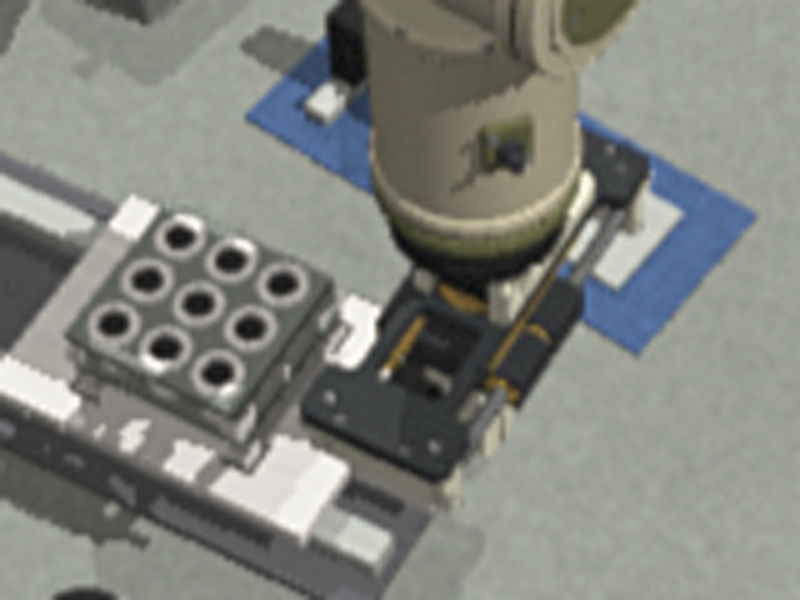

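```bash
python3 -m creep '[[-0.003,0,0,0,255],[-0.003,0,0,0,255],[-0.003,0,0,0,255],[-0.003,0,0,0,255],[-0.003,0,0,0,255],[-0.003,0,0,0,255],[-0.004,0,0,0,255],[-0.004,0,0,0,255],[-0.005,0,0,0,255],[-0.005,0,0,0,255],[-0.005,0,0,0,255],[-0.005,0,0,0,255]]' 20
python3 - <<'E'
from h import *
go()
crop("scene",160,180,360,330,4,"s33.png")
E
```

```text
t: 42.3
tool_pos: [0.608, -0.0068, 0.0707]
orientation: [2.118, 2.32, 0.0]
force: [0.4, 3.1, 1.2]
opening: 0.0008
at [ 0.608  -0.0068  0.0707] yaw 95.22 tilt [ 0.  0. -1.] open 0.0008 F [0.4 3.1 1.2] t 42.3
```

View pics/s33.png

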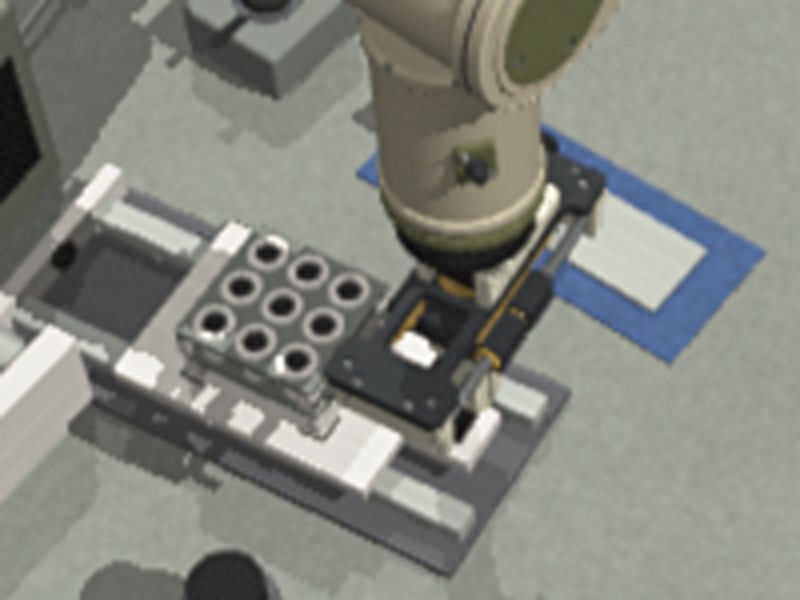

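```bash
python3 -m creep '[[-0.004,0,0,0,255],[-0.005,0,0,0,255],[-0.006,0,0,0,255],[-0.006,0,0,0,255],[-0.006,0,0,0,255],[-0.006,0,0,0,255],[-0.006,0,0,0,255],[-0.006,0,0,0,255],[-0.006,0,0,0,255],[-0.006,0,0,0,255],[-0.006,0,0,0,255],[-0.004,0,0,0,255]]' 20
python3 - <<'E'
from h import *
go()
crop("scene",140,170,340,320,4,"s34.png")
E
```

```text
t: 43.35
tool_pos: [0.6139, -0.0741, 0.0707]
orientation: [2.118, 2.32, -0.0]
force: [1.9, 3.4, -0.1]
opening: 0.0008
at [ 0.6139 -0.0741  0.0707] yaw 95.2 tilt [-0. -0. -1.] open 0.0008 F [ 1.9  3.4 -0.1] t 43.35
```

View pics/s34.png

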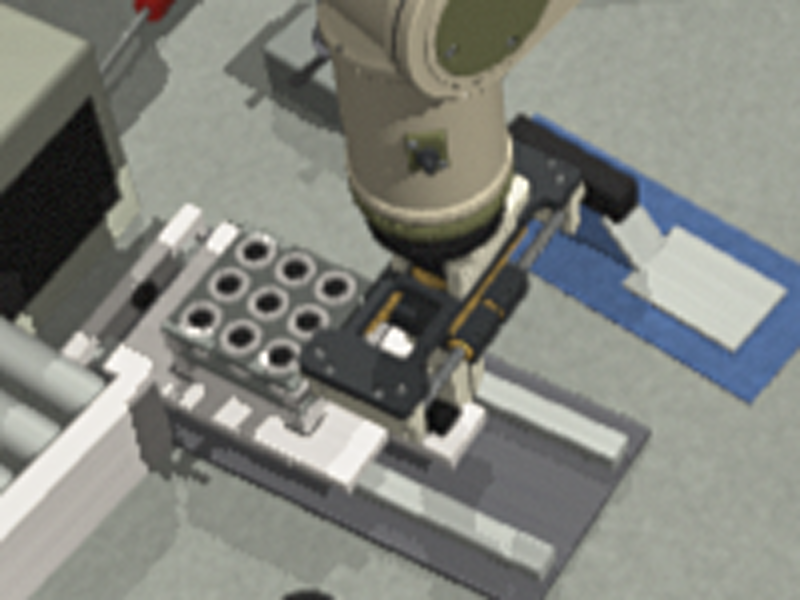

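```bash
python3 -m creep '[[-0.003,0,0,0,255],[-0.003,0,0,0,255],[-0.003,0,0,0,255],[-0.002,0,0,0,255],[-0.002,0,0,0,255],[-0.002,0,0,0,255]]' 20
for i in 1 2 3; do python3 -c "
from h import *
go()"; done; python3 -m creep '[[-0.002,0,0,0,255],[-0.002,0,0,0,255],[-0.002,0,0,0,255]]'
```

```text
t: 43.9
tool_pos: [0.615, -0.0881, 0.0706]
orientation: [-2.118, -2.32, 0.0]
force: [-2.8, 7.1, 3.4]
opening: 0.0006
at [ 0.615  -0.0881  0.0706] yaw 95.22 tilt [ 0. -0. -1.] open 0.0006 F [-2.8  7.1  3.4] t 43.9
at [ 0.615  -0.0881  0.0706] yaw 95.22 tilt [ 0. -0. -1.] open 0.0006 F [-2.8  7.1  3.4] t 43.9
at [ 0.615  -0.0881  0.0706] yaw 95.22 tilt [ 0. -0. -1.] open 0.0006 F [-2.8  7.1  3.4] t 43.9
t: 44.15
tool_pos: [0.615, -0.0881, 0.0707]
orientation: [-2.111, -2.316, -0.008]
force: [-7.1, 32.6, 10.9]
opening: 0.0005
```

```bash
python3 -m creep '[[-0.002,0,0,0,255],[-0.002,0,0,0,255]]'; python3 - <<'E'
from h import *
go()
crop("scene",140,170,340,320,4,"s35.png")
E
```

```text
t: 44.32
tool_pos: [0.615, -0.0882, 0.0707]
orientation: [-2.106, -2.314, -0.013]
force: [-10.2, 47.7, 15.1]
opening: 0.0007
at [ 0.615  -0.0882  0.0707] yaw 95.4 tilt [ 0.015 -0.002 -1.   ] open 0.0007 F [-10.2  47.7  15.1] t 44.32
```

View pics/s35.png

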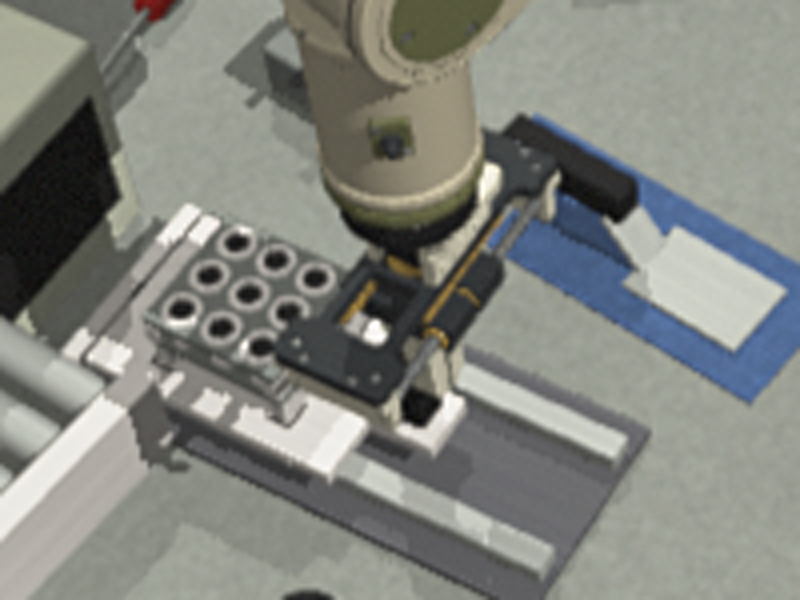

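```bash
python3 -m creep '[[0.005,0,0,0,255],[0.006,0,0,0,255],[0.01,0,0,0,255],[0.01,0,0,0,255],[0.01,0,0,0,255],[0,0,-0.02,0,255],[0,0,-0.03,0,255],[0,0,-0.03,0,255],[0,0,-0.03,0,255],[0,0,-0.02,0,255],[0,0,0,0,255],[0,0,0,0,255]]' 20
python3 - <<'E'
from h import *
go([.402,-.333,.2],95)
for n in("scene","top"):
    for r in tip_of(n,"key_top")[:2]: print(n,round(r['confidence'],2),np.round(r['pixel'],1),ray(n,r['pixel'],.055))
    for q in ("bed",):
        for r in tip_of(n,q)[:1]: print(n,q,round(r['confidence'],2),np.round(r['pixel'],1),ray(n,r['pixel'],.04))
crop("scene",150,150,310,270,5,"s36.png"); crop("top",310,160,470,280,5,"t36.png")
rings("top",.088); rings("scene",.088)
E
```

```text
t: 45.37
tool_pos: [0.6135, -0.0572, 0.2025]
orientation: [2.116, 2.318, 0.003]
force: [-0.5, -0.1, -0.3]
opening: 0.0
at [ 0.6135 -0.0572  0.2025] yaw 95.2 tilt [-0.001  0.003 -1.   ] open 0.0 F [-0.5 -0.1 -0.3] t 45.37
twist 0.0036 then shift [-0.2563 -0.2347  0.0019]
scene bed 0.64 [203.8 255. ] [ 0.63111554 -0.22460252  0.04      ]
top 0.47 [447.2 273. ] [ 0.4031584  -0.33657527  0.055     ]
top 0.21 [345.3 146.5] [ 0.76714501 -0.049266    0.055     ]
top no 9 [409. 194.] 0.66
scene no 9 [205. 246.] 0.67
scene no 9 [218. 266.] 0.5
```

View pics/s36.png

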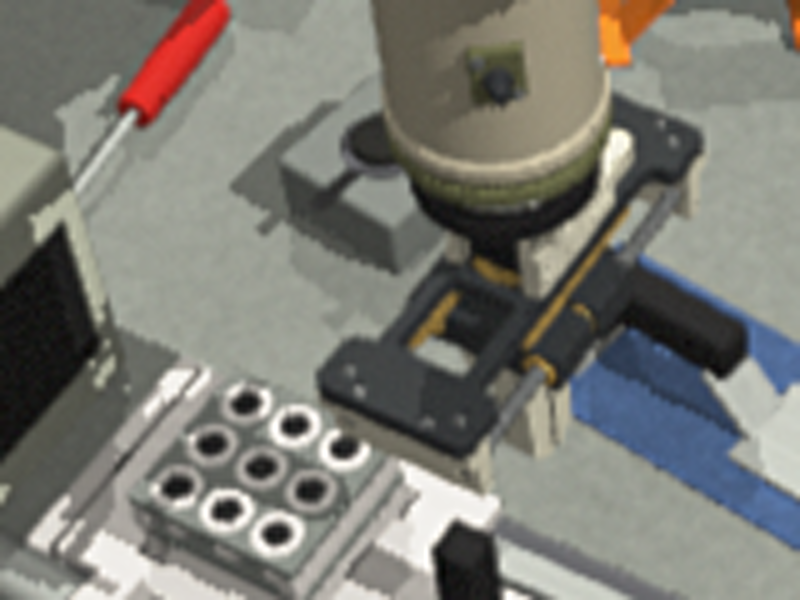

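View pics/t36.png

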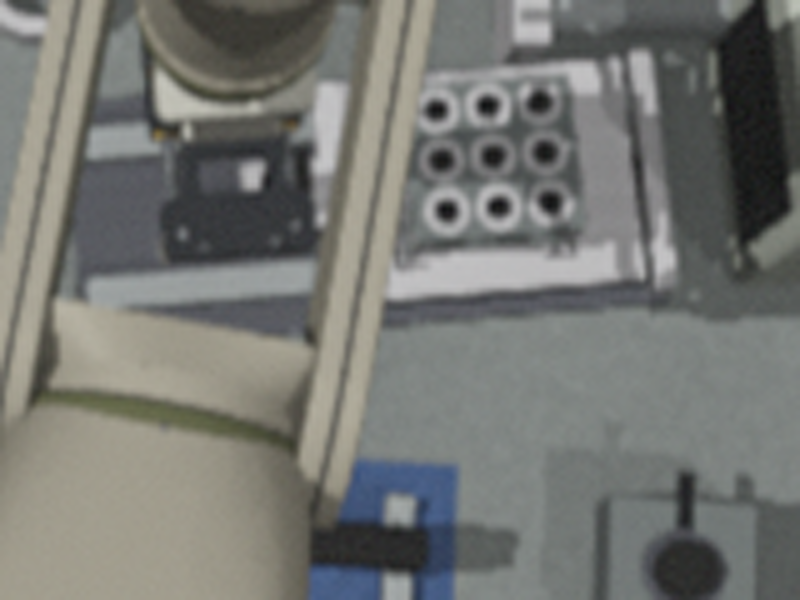

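```bash
python3 - <<'E'
from h import *
P=[(447,211),(499,207),(550,202),(441,159),(494,156),(545,152),(435,109),(488,106),(540,102)]
W=np.array([ray("top",unc(p,310,160,5),.088)[:2] for p in P]); c=W.mean(0); print(c)
P=[(484,332),(547,327),(610,322),(480,270),(543,266),(605,262),(474,210),(536,206),(599,202)]
W=np.array([ray("top",unc(p,280,150,6),.088)[:2] for p in P]); print(W.mean(0), c-W.mean(0),np.linalg.norm(c-W.mean(0)))
P=[(248,403),(295,425),(345,447),(213,443),(262,467),(311,491),(178,486),(228,509),(276,533)]
W2=np.array([ray("scene",unc(p,150,150,5),.088)[:2] for p in P]); print(W2.mean(0))
P=[(334,384),(380,405),(426,425),(305,422),(350,443),(398,464),(275,461),(322,483),(369,503)]
W3=np.array([ray("scene",unc(p,160,160,4.4),.088)[:2] for p in P]); print(W3.mean(0),np.linalg.norm(W2.mean(0)-W3.mean(0)))
E
```

```text
[ 0.62941491 -0.22466686]
[ 0.61900827 -0.11749416] [ 0.01040664 -0.1071727 ] 0.10767676317249507
[ 0.62806408 -0.22393045]
[ 0.61782108 -0.11681585] 0.1076032389267206
```

```bash
python3 -m creep '[[0.02,-0.02,0,0,255],[0.03,-0.03,0,0,255],[0.03,-0.03,0,0,255],[0.02,-0.02,0,0,255],[0,0,0,0,255],[0,0,0,0,255]]' 20
python3 - <<'E'
from h import *
go()
crop("scene",140,200,300,300,5,"s37.png"); crop("top",360,160,460,235,8,"t37.png")
E
```

```text
t: 46.37
tool_pos: [0.5044, 0.0332, 0.201]
orientation: [2.115, 2.322, 0.001]
force: [0.7, -0.2, 0.3]
opening: 0.0005
at [0.5044 0.0332 0.201 ] yaw 95.32 tilt [-0.     0.001 -1.   ] open 0.0005 F [ 0.7 -0.2  0.3] t 46.37
```

View pics/s37.png

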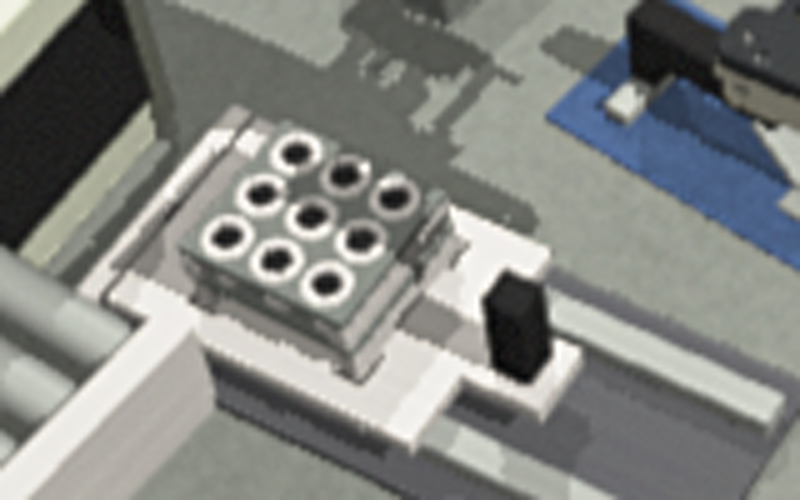

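View pics/t37.png

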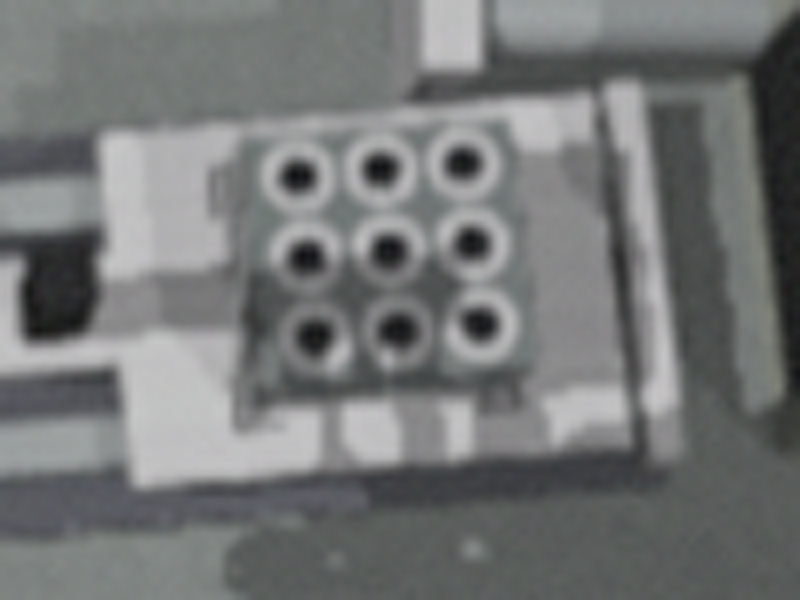

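```bash
python3 - <<'E'
from h import *
W=np.array([ray("top",unc(p,360,160,8),.04)[:2] for p in((100,133),(595,95),(637,450),(133,487))]); print(W.mean(0),[np.linalg.norm(W[i]-W[i-1]) for i in range(4)])
P=[(298,176),(380,169),(463,162),(306,256),(389,250),(474,243),(316,335),(397,331),(481,324)]
T=np.array([ray("top",unc(p,360,160,8),.088)[:2] for p in P]); print(T.mean(0))
S=np.array([ray("top",unc(p,360,160,8),.04)[:2] for p in((606,85),(652,465))]); print('stop',S.mean(0))
for r in tip_of("top","key_top")[:2]: print(np.round(r['pixel'],1),ray("top",r['pixel'],.055))
for r in tip_of("scene","key_top")[:2]: print(np.round(r['pixel'],1),ray("scene",r['pixel'],.055),r['confidence'])
rect("top","key",.055,1); rect("scene","key",.055,1)
crop("top",410,235,490,295,9,"t38.png"); crop("scene",195,155,260,210,10,"s38.png")
E
```

```text
[ 0.62622873 -0.22438015] [np.float64(0.13117139300591232), np.float64(0.18067849303581784), np.float64(0.13184226800515284), np.float64(0.1815855308353449)]
[ 0.62953747 -0.22462569]
stop [ 0.63346929 -0.31925324]
[445.1 276.4] [ 0.39356065 -0.33050773  0.055     ]
[226.6 177.6] [ 0.40424522 -0.33114277  0.055     ] 0.49
top key 0.58 [155. 233.] xy 513.1 497.8 size 95.3 57.9 ang 6.4
scene key 0.58 [224. 179.] xy 403.4 -334.1 size 36.9 33.0 ang 34.1
```

View pics/t38.png

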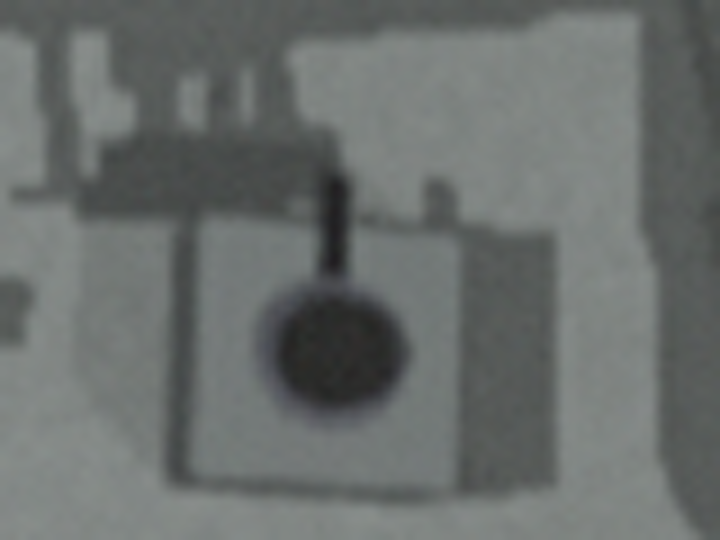

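View pics/s38.png

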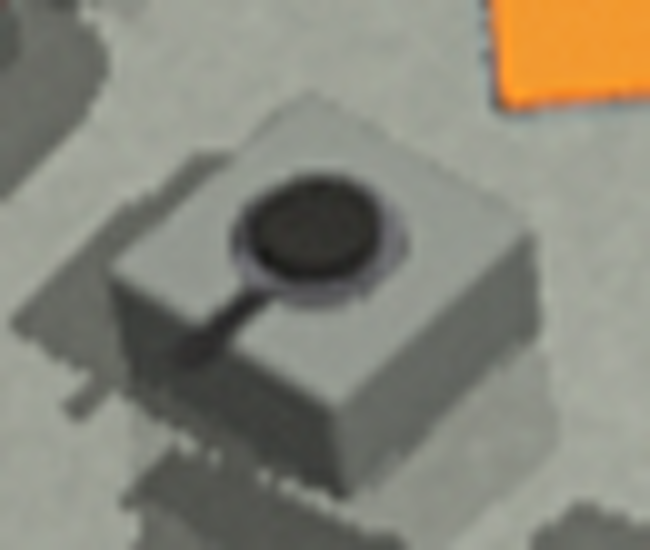

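```bash
python3 - <<'E'
from h import *
a=unc((342,345),410,235,9); b=unc((314,228),195,155,10)
print(ray("top",a,.055),ray("scene",b,.055),tri(b,a))
a2=unc((333,352),410,235,9); b2=unc((320,240),195,155,10); print('bezel',ray("top",a2,.046),ray("scene",b2,.046))
E
python3 -m creep '[[0,0,0,0.118,255],[0,0,0,0.118,255],[0,0,0,0.118,255],[0,0,0,0.118,255],[0,0,0,0.118,255],[0,0,0,0.118,255],[0,0,0,0.118,255],[0,0,0,0.118,255],[0,0,0,0.118,255],[0,0,0,0.118,255],[0,0,0,0.118,255],[0,0,0,0.118,255]]' 20;  python3 -m creep '[[0,0,0,0.118,255],[0,0,0,0.118,255],[0,0,0,0,255],[0,0,0,0,255]]'
python3 -c "
from h import *
go([.402,-.3335,.15],0)"
```

```text
[ 0.40348317 -0.33757498  0.055     ] [ 0.40451563 -0.33318633  0.055     ] [ 0.40294207 -0.33691853  0.05184198]
bezel [ 0.40199326 -0.33694893  0.046     ] [ 0.40115055 -0.33508811  0.046     ]
t: 47.77
tool_pos: [0.5051, 0.0321, 0.2005]
orientation: [-3.119, -0.375, 0.001]
force: [-1.0, 1.1, 0.9]
opening: 0.0004
t: 48.1
tool_pos: [0.505, 0.0321, 0.2005]
orientation: [-3.142, -0.021, 0.001]
force: [-0.9, -0.2, -1.5]
opening: 0.0009
at [0.505  0.0321 0.2005] yaw 0.75 tilt [-0. -0. -1.] open 0.0009 F [-0.9 -0.2 -1.5] t 48.1
twist 0.0131 then shift [-0.103   0.3656  0.0505]
```

```bash
python3 -m creep '[[-0.006,0.02,0,0.013,255],[-0.009,0.033,0,0,255],[-0.009,0.034,0,0,255],[-0.009,0.034,0,0,255],[-0.009,0.034,0,0,255],[-0.009,0.034,0,0,255],[-0.009,0.034,0,0,255],[-0.009,0.034,0,0,255],[-0.009,0.034,0,0,255],[-0.009,0.034,0,0,255],[-0.009,0.025,0,0,255],[-0.006,0.018,0,0,255]]' 20;  python3 -m creep '[[0,0,0,0,255],[0,0,0,0,255],[0,0,0,0,255]]'
python3 -c "
from h import *
go([.4025,-.3355,.1],0)"
```

```text
t: 49.1
tool_pos: [0.4007, -0.338, 0.2006]
orientation: [3.141, -0.001, -0.001]
force: [0.1, 0.7, 0.1]
opening: 0.0006
t: 49.35
tool_pos: [0.4022, -0.3348, 0.2005]
orientation: [-3.141, 0.002, 0.0]
force: [0.4, 0.4, -0.4]
opening: 0.0005
at [ 0.4022 -0.3348  0.2005] yaw -0.08 tilt [-0.    -0.001 -1.   ] open 0.0005 F [ 0.4  0.4 -0.4] t 49.35
twist -0.0013 then shift [0.0003 0.0008 0.1005]
```

```bash
python3 -m creep '[[0,0,0.02,0,255],[0,0,0.03,0,255],[0,0,0.03,0,255],[0,0,0.02,0,255],[0,0,0.013,0,255],[0,0,0.008,0,255],[0,0,0,0,255],[0,0,0,0,255],[0,0,0,0,255]]' 20
python3 - <<'E'
from h import *
go([.4025,-.3355,.066],0)
crop("scene",190,130,290,205,8,"s39.png")
E
```

```text
t: 50.1
tool_pos: [0.4031, -0.3361, 0.0814]
orientation: [3.14, -0.004, 0.003]
force: [0.2, 0.3, -0.6]
opening: 0.0004
at [ 0.4031 -0.3361  0.0814] yaw -0.15 tilt [ 0.002  0.002 -1.   ] open 0.0004 F [ 0.2  0.3 -0.6] t 50.1
twist -0.0026 then shift [-0.0006 -0.0006  0.0154]
```

View pics/s39.png

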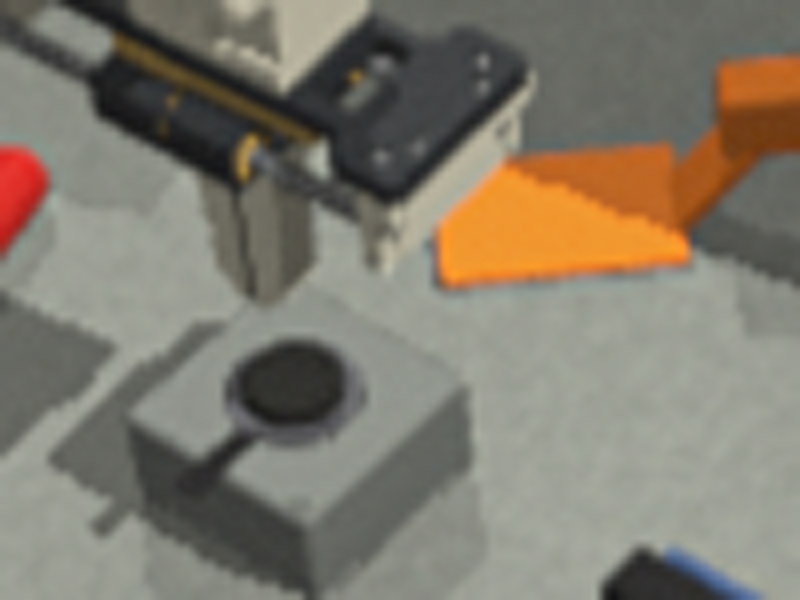

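```bash
python3 - <<'E'
from h import *
s=read_state()['tool_pos']; print(s)
for z in(.07,.055): q=(proj("scene",[s[0],s[1],z])-[190,130]+.5)*8-.5; print(z,q)
print(ray("scene",unc((265,300),190,130,8),.07),ray("scene",unc((294,383),190,130,8),.055))
crop("top",400,225,500,300,8,"t39.png")
E
```

```text
[ 0.40305099 -0.3362649   0.08149198]
0.07 [281.63669981 345.6632205 ]
0.055 [286.71922593 375.93299668]
[ 0.38963226 -0.35427544  0.07      ] [ 0.40421479 -0.33216644  0.055     ]
```

View pics/t39.png

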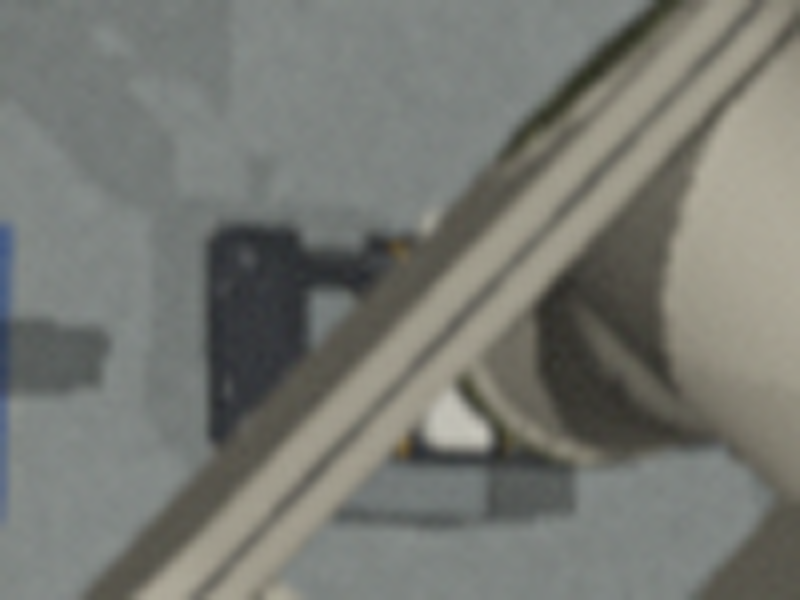

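```bash
python3 - <<'E'
from h import *
def q(P,x0,y0,k): return np.round((proj("scene",P)-[x0,y0]+.5)*k-.5)
# s18
t=np.array([.4245,-.1329]);u=np.array([np.cos(.087),np.sin(.087)]);v=np.array([-u[1],u[0]])
for s in(-1,1):
  for a in(-1,1):
    for off in(.011,.03):
      for z in(.0746,): 
        p=t+a*.0075*u+s*(.0112+(.0175 if off==.03 else 0))*v; print(s,a,off,q([*p,z],160,160,4.4))
# s39
for a in(-1,1):
  for s in(-1,1): print('s39',a,s,q([.40305+a*.0075,-.3363+s*.0175,.0705],190,130,8),q([.40305+a*.0075,-.3363+s*.0175,.09],190,130,8))
# s12, open at (.5117,.0954,.0386) opening .0845
t=np.array([.5117,.0954])
for s in(-1,1):
  for a in (-1,1): p=t+a*.0075*u+s*.042*v; print('s12',s,a,q([*p,.0276],260,220,5))
E
```

```text
-1 -1 0.011 [525. 202.]
-1 -1 0.03 [500. 191.]
-1 1 0.011 [512. 219.]
-1 1 0.03 [486. 208.]
1 -1 0.011 [558. 216.]
1 -1 0.03 [584. 228.]
1 1 0.011 [545. 234.]
1 1 0.03 [571. 245.]
s39 -1 -1 [255. 310.] [248. 270.]
s39 -1 1 [336. 352.] [330. 312.]
s39 1 -1 [227. 337.] [220. 297.]
s39 1 1 [308. 380.] [302. 340.]
s12 -1 -1 [320. 279.]
s12 -1 1 [305. 301.]
s12 1 -1 [472. 349.]
s12 1 1 [458. 372.]
```

```bash
python3 -m creep '[[0,0,0.005,0,255],[0,0,0.004,0,255],[0,0,0.002,0,255],[0,0,0.001,0,255],[0,0,0,0,255],[0,0,0,0,255],[0,0,0,0,255]]' 20
python3 - <<'E'
from h import *
go([.4025,-.3355,.066],0)
crop("scene",190,130,290,205,8,"s40.png")
E
```

```text
t: 50.78
tool_pos: [0.402, -0.3355, 0.0677]
orientation: [3.142, -0.005, 0.0]
force: [0.6, -0.6, -0.6]
opening: 0.0003
at [ 0.402  -0.3355  0.0677] yaw -0.19 tilt [ 0.  0. -1.] open 0.0003 F [ 0.6 -0.6 -0.6] t 50.78
twist -0.0032 then shift [0.0005 0.     0.0017]
```

View pics/s40.png

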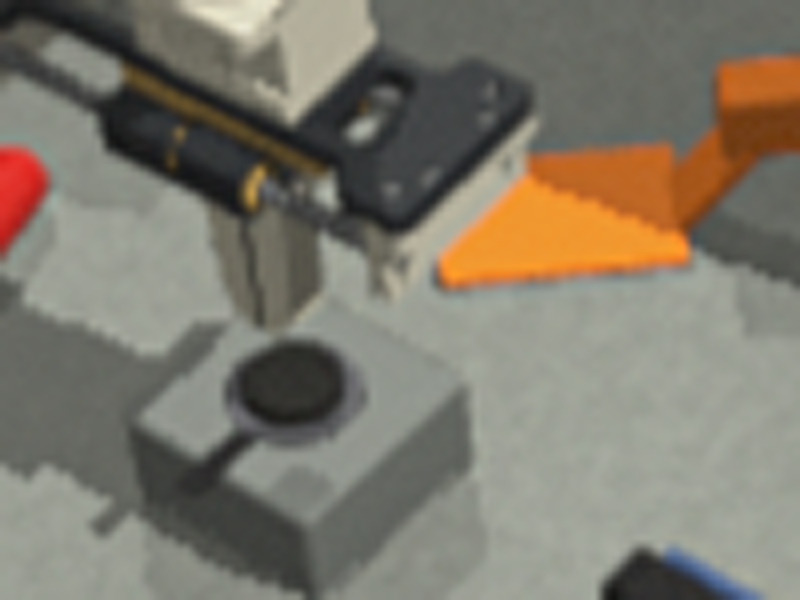

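```bash
python3 - <<'E'
from h import *
for z in(.0567,.065,.075,.085,.09):
    print(z,[np.round((proj("scene",[.402+a,-.3355+s,z])-[190,130]+.5)*8-.5) for a,s in((.011,.007),(.011,-.007),(-.011,.007))])
E
```

```text
0.0567 [array([286., 400.]), array([253., 383.]), array([326., 360.])]
0.065 [array([283., 383.]), array([250., 366.]), array([323., 344.])]
0.075 [array([279., 363.]), array([247., 346.]), array([320., 323.])]
0.085 [array([276., 342.]), array([243., 325.]), array([317., 303.])]
0.09 [array([274., 332.]), array([241., 315.]), array([315., 292.])]
```

```bash
for i in 1; do python3 -m creep '[[0,0,0.001,0,255],[0,0,0,0,255],[0,0,0,0,255]]' 20 | egrep 'tool_pos|force'; done; python3 -m creep '[[0,0,0.001,0,255],[0,0,0,0,255],[0,0,0,0,255]]' 20 | egrep 'tool_pos|force'
```

```text
tool_pos: [0.402, -0.3354, 0.0667]
force: [-0.3, -0.7, 0.6]
tool_pos: [0.402, -0.3353, 0.0656]
force: [0.3, 0.2, 0.1]
```

```bash
python3 -m creep '[[0,0,0.001,0,255],[0,0,0,0,255],[0,0,0,0,255]]' 20 | egrep 'tool_pos|force'
```

```text
tool_pos: [0.402, -0.3354, 0.0646]
force: [0.4, -0.1, -0.5]
```

```bash
python3 -m creep '[[0,0,0.001,0,255],[0,0,0,0,255],[0,0,0,0,255]]' 20 | egrep 'tool_pos|force'
```

```text
tool_pos: [0.4019, -0.3353, 0.0635]
force: [-0.6, -1.2, 0.8]
```

```bash
python3 -m creep '[[0,0,0.001,0,255],[0,0,0,0,255],[0,0,0,0,255]]' 20 | egrep 'tool_pos|force'; python3 -c "
from h import *
crop('scene',190,130,290,205,8,'s41.png')"
```

```text
tool_pos: [0.402, -0.3354, 0.0626]
force: [0.7, 0.8, -0.1]
```

View pics/s41.png

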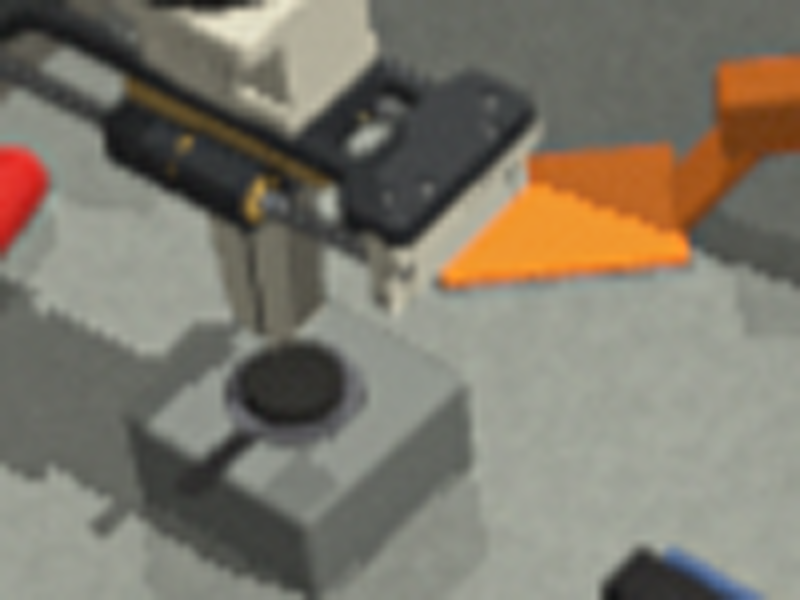

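```bash
python3 - <<'E'
from h import *
u=np.array([np.cos(.064),np.sin(.064)]);v=np.array([-u[1],u[0]]);t=np.array([.5114,.0954])
for z in(.032,.045,.06):
    print(z,[np.round((proj("scene",[*(t+a*u+s*v),z])-[260,220]+.5)*5-.5) for a,s in((.011,.012),(.011,.019),(-.011,.019),(.011,-.012),(.011,-.019))])
print('handle front top edge',[np.round((proj("scene",[*(t+a*u+s*v),z])-[260,220]+.5)*5-.5) for a,s,z in((.045,.012,.065),(.045,-.012,.065),(.045,.012,.035),(-.055,.012,.065))])
im=cv2.imread("pics/s7.png")[120:420,260:560]; cv2.imwrite("pics/s7z.png",cv2.resize(im,None,fx=2,fy=2,interpolation=cv2.INTER_CUBIC))
E
```

```text
0.032 [array([400., 347.]), array([412., 353.]), array([434., 320.]), array([356., 326.]), array([344., 319.])]
0.045 [array([401., 332.]), array([414., 339.]), array([435., 305.]), array([357., 311.]), array([345., 305.])]
0.06 [array([402., 316.]), array([415., 322.]), array([437., 288.]), array([358., 294.]), array([346., 288.])]
handle front top edge [array([368., 363.]), array([324., 341.]), array([366., 396.]), array([467., 211.])]
```

View pics/s7z.png

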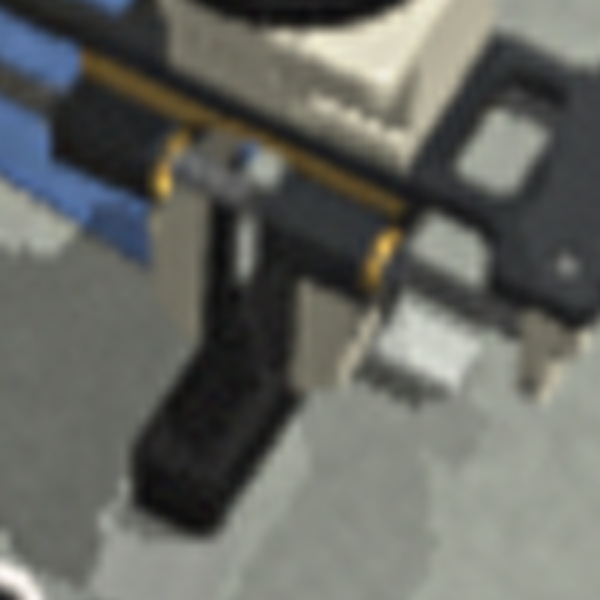

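```bash
python3 -m creep '[[0,0,0.001,0,255],[0,0,0,0,255],[0,0,0,0,255]]' 20 | egrep 'tool_pos|force'
```

```text
tool_pos: [0.4019, -0.3353, 0.0616]
force: [-0.6, -0.3, -0.5]
```

```bash
python3 -m creep '[[0,0,0.001,0,255],[0,0,0,0,255],[0,0,0,0,255]]' 20 | egrep 'tool_pos|force'; python3 -c "
from h import *
crop('scene',210,150,250,180,20,'s42.png'); print(read_state()['joint_torque'].round(2) if hasattr(read_state()['joint_torque'],'round') else read_state()['joint_torque'])"
```

```text
tool_pos: [0.402, -0.3353, 0.0606]
force: [0.4, 0.8, 0.0]
[  0.   -47.39 -45.37   0.06  -0.05  -0.  ]
```

View pics/s42.png

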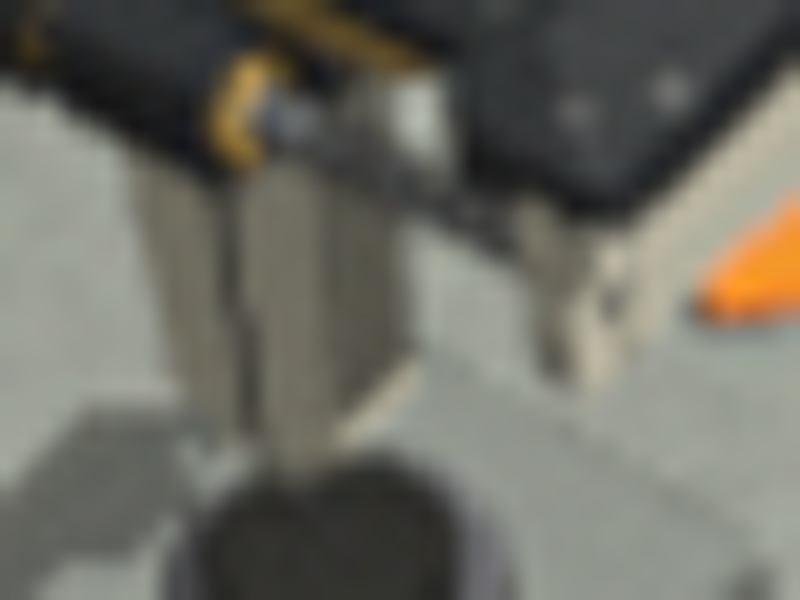

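```bash
python3 -m creep '[[0,0,0.001,0,255],[0,0,0.001,0,255],[0,0,0,0,255],[0,0,0,0,255]]' 20 | egrep 'tool_pos|force'
```

```text
tool_pos: [0.4019, -0.3353, 0.0585]
force: [0.4, 0.1, 0.5]
```

```bash
python3 -m creep '[[0,0,0.001,0,255],[0,0,0,0,255],[0,0,0,0,255]]' 20 | egrep 'tool_pos|force'
```

```text
tool_pos: [0.402, -0.3353, 0.0576]
force: [0.1, -0.1, -0.6]
```

```bash
python3 -m creep '[[0,0,0.001,0,255],[0,0,0,0,255],[0,0,0,0,255]]' 20 | egrep 'tool_pos|force'
```

```text
tool_pos: [0.402, -0.3353, 0.0566]
force: [0.5, 0.6, 0.5]
```

```bash
python3 -c "
from h import *
crop('scene',200,145,260,190,13,'s43.png')"
```

```text
(no output)
```

View pics/s43.png

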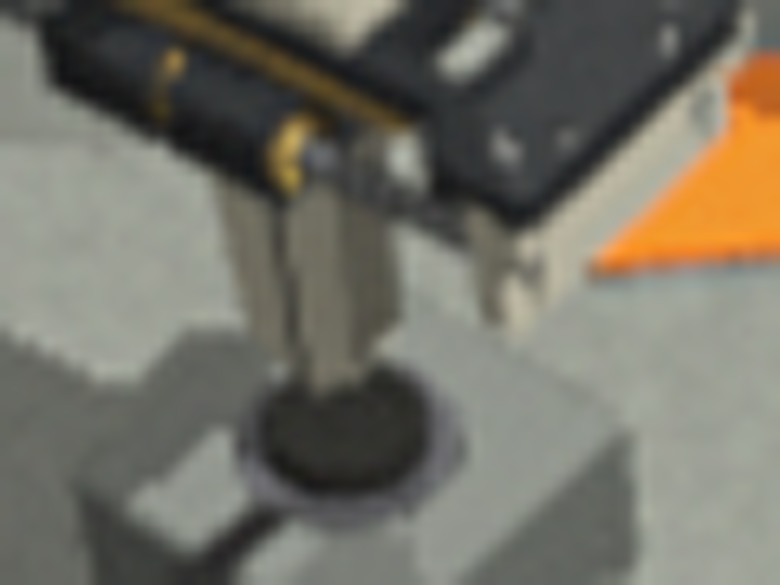

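```bash
python3 -m creep '[[0,0,0.001,0,255],[0,0,0.001,0,255],[0,0,0,0,255],[0,0,0,0,255]]' 20 | egrep 'tool_pos|force'
```

```text
tool_pos: [0.4019, -0.3353, 0.0545]
force: [-0.9, -0.2, -0.1]
```

```bash
python3 -m creep '[[0,0,0.001,0,255],[0,0,0.001,0,255],[0,0,0,0,255],[0,0,0,0,255]]' 20 | egrep 'tool_pos|force'
```

```text
tool_pos: [0.4019, -0.3353, 0.0525]
force: [-0.5, 0.0, -0.8]
```

```bash
python3 -m creep '[[0,0,0.001,0,255],[0,0,0.001,0,255],[0,0,0,0,255],[0,0,0,0,255]]' 20 | egrep 'tool_pos|force'; python3 -c "
from h import *
crop('scene',200,145,260,190,13,'s44.png')"
```

```text
tool_pos: [0.4019, -0.3353, 0.0505]
force: [0.4, 0.7, 0.0]
```

View pics/s44.png

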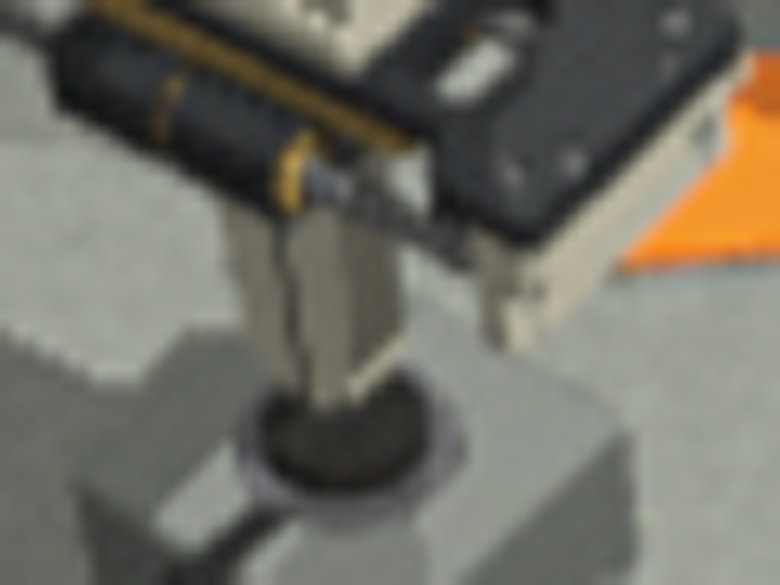

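```bash
python3 -m creep '[[0,0,0.001,0,255],[0,0,0.001,0,255],[0,0,0.001,0,255],[0,0,0,0,255],[0,0,0,0,255]]' 20 | egrep 'tool_pos|force'
```

```text
tool_pos: [0.4019, -0.3353, 0.0475]
force: [-0.5, 0.4, 0.1]
```

```bash
python3 -m creep '[[0,0,0.001,0,255],[0,0,0.001,0,255],[0,0,0.001,0,255],[0,0,0,0,255],[0,0,0,0,255]]' 20 | egrep 'tool_pos|force'
```

```text
tool_pos: [0.4019, -0.3353, 0.0445]
force: [-0.1, 0.3, -0.2]
```

```bash
python3 -m creep '[[0,0,0.001,0,255],[0,0,0.001,0,255],[0,0,0.001,0,255],[0,0,0,0,255],[0,0,0,0,255]]' 20 | egrep 'tool_pos|force'; python3 -c "
from h import *
crop('scene',200,145,260,190,13,'s45.png')"
```

```text
tool_pos: [0.4019, -0.3353, 0.0415]
force: [-0.2, 0.5, 0.2]
```

View pics/s45.png

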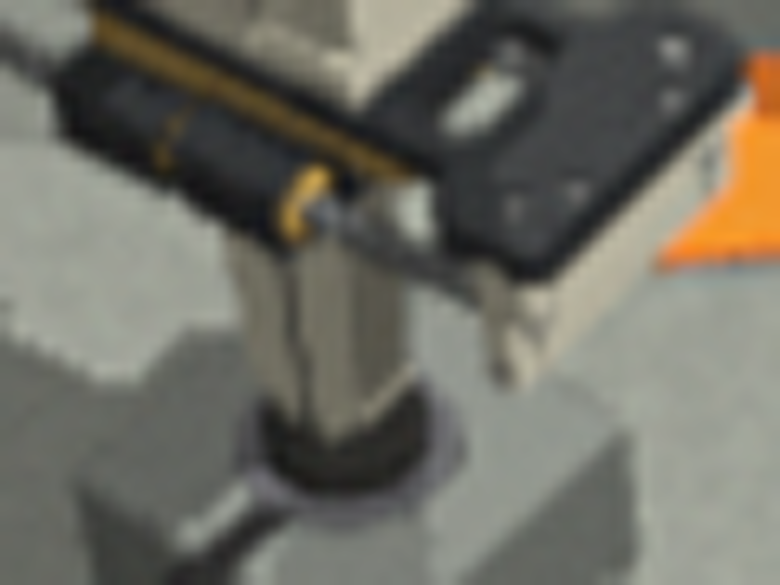

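```bash
python3 -m creep '[[0,0,0.001,0,255],[0,0,0.001,0,255],[0,0,0,0,255],[0,0,0,0,255]]' 20 | egrep 'tool_pos|force'
```

```text
tool_pos: [0.4019, -0.3353, 0.0395]
force: [-0.3, -0.6, 0.0]
```

```bash
python3 -m creep '[[0,0,0.001,0,255],[0,0,0.001,0,255],[0,0,0,0,255],[0,0,0,0,255]]' 20 | egrep 'tool_pos|force'
```

```text
tool_pos: [0.4019, -0.3353, 0.0375]
force: [-0.3, -0.3, -0.0]
```

```bash
python3 -m creep '[[0,0,0.001,0,255],[0,0,0,0,255],[0,0,0,0,255]]' 20 | egrep 'tool_pos|force'
```

```text
tool_pos: [0.4021, -0.3356, 0.0369]
force: [-0.4, -0.1, 3.6]
```

```bash
python3 -m creep '[[0,0,0.001,0,255],[0,0,0,0,255],[0,0,0,0,255]]' 20 | egrep 'tool_pos|force'; python3 -c "
from h import *
crop('scene',200,145,260,190,13,'s46.png')"
```

```text
tool_pos: [0.4022, -0.3355, 0.036]
force: [-1.4, 1.5, 4.7]
```

View pics/s46.png

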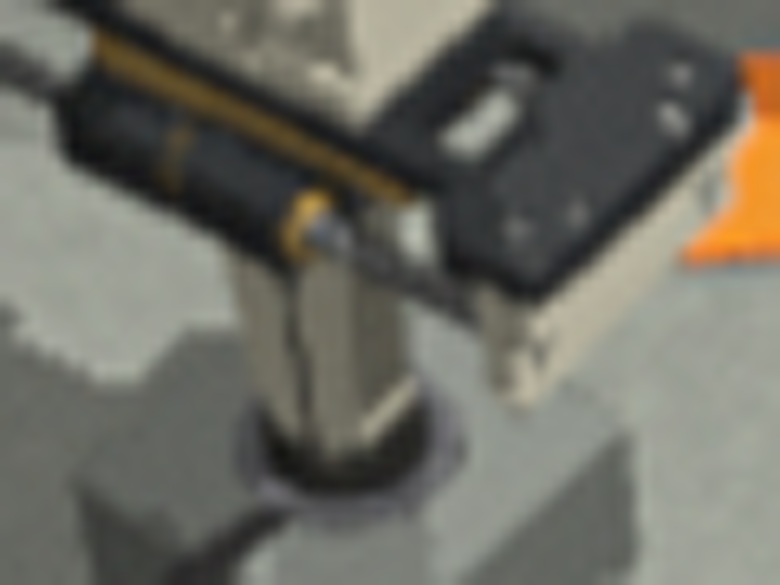

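```bash
python3 -m creep '[[0,0,0.0005,0,255],[0,0,0,0,255],[0,0,0,0,255]]' 20 | egrep 'tool_pos|force'
```

```text
tool_pos: [0.4021, -0.3356, 0.0356]
force: [-0.8, 1.8, 5.9]
```

```bash
python3 -m creep '[[0,0,0.0005,0,255],[0,0,0,0,255],[0,0,0,0,255]]' 20 | egrep 'tool_pos|force'
```

```text
tool_pos: [0.4022, -0.3355, 0.0351]
force: [-1.7, 2.0, 6.7]
```

```bash
python3 -m creep '[[0,0,0.0005,0,255],[0,0,0,0,255],[0,0,0,0,255]]' 20 | egrep 'tool_pos|force'
```

```text
tool_pos: [0.4021, -0.3355, 0.0346]
force: [-1.1, 1.9, 6.2]
```

```bash
python3 -m creep '[[0,0,0.0005,0,255],[0,0,0,0,255],[0,0,0,0,255]]' 20 | egrep 'tool_pos|force'
```

```text
tool_pos: [0.4022, -0.3356, 0.0341]
force: [-0.6, 1.5, 4.9]
```

```bash
python3 -m creep '[[0,0,0.0005,0,255],[0,0,0,0,255],[0,0,0,0,255]]' 20 | egrep 'tool_pos|force'
```

```text
tool_pos: [0.4021, -0.3355, 0.0334]
force: [-0.4, 1.3, 3.7]
```

```bash
python3 -m creep '[[0,0,-0.003,0,255],[0,0,-0.006,0,255],[0,0,-0.015,0,255],[0,0,-0.025,0,255],[0,0,-0.03,0,255],[0,0,-0.03,0,255],[0,0,-0.03,0,255],[0,0,-0.02,0,255],[0,0,0,0,255]]' 20
python3 -c "
from h import *
go([.3,.35,.25],0)"
```

```text
t: 59.13
tool_pos: [0.404, -0.3374, 0.1982]
orientation: [3.136, -0.005, 0.009]
force: [0.7, -1.1, 0.6]
opening: 0.0005
at [ 0.404  -0.3374  0.1982] yaw -0.18 tilt [ 0.006  0.006 -1.   ] open 0.0005 F [ 0.7 -1.1  0.6] t 59.13
twist -0.0032 then shift [-0.1037 -0.6871 -0.0566]
```

```bash
python3 -m creep '[[0,-0.02,-0.02,0,255],[0,-0.036,-0.02,0,255],[0,-0.038,0,0,255],[0,-0.038,0,0,255],[0,-0.038,0,0,255],[0,-0.038,0,0,255],[0,-0.038,0,0,255],[0,-0.038,0,0,255],[0,-0.038,0,0,255],[0,-0.038,0,0,255],[0,-0.038,0,0,255],[0,-0.038,0,0,255]]' 20; python3 -m creep '[[0,-0.038,0,0,255],[0,-0.038,0,0,255],[0,-0.038,0,0,255],[0,-0.03,0,0,255],[0,-0.02,0,0,255],[0,0,0,0,255],[0,0,0,0,255]]'
python3 - <<'E'
from h import *
go()
for n in("scene","top"): cv2.imwrite(f"pics/{n}50.png",read_camera(n)[:,:,::-1])
crop("top",300,150,470,300,4.4,"t50.png"); crop("scene",140,150,360,315,3.6,"s50.png")
E
```

```text
t: 60.13
tool_pos: [0.4025, 0.1024, 0.2316]
orientation: [3.141, -0.005, -0.001]
force: [0.6, 0.3, -0.1]
opening: 0.0006
t: 60.72
tool_pos: [0.4031, 0.265, 0.2311]
orientation: [3.14, -0.001, -0.003]
force: [-0.3, -1.0, -0.2]
opening: 0.0005
at [0.4031 0.265  0.2311] yaw -0.05 tilt [-0.002  0.001 -1.   ] open 0.0005 F [-0.3 -1.  -0.2] t 60.72
```

View pics/scene50.png

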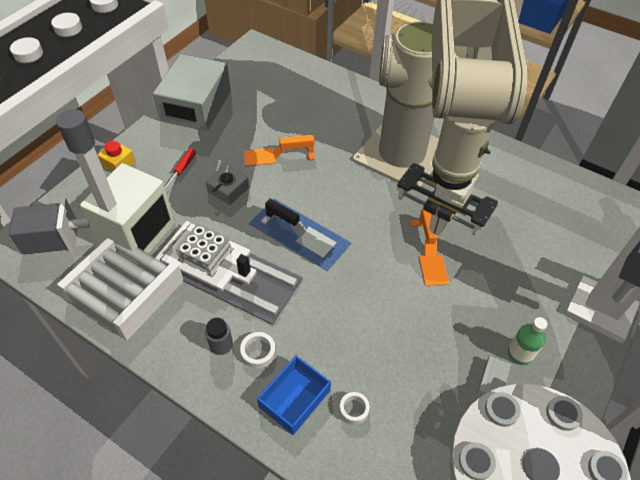

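View pics/t50.png

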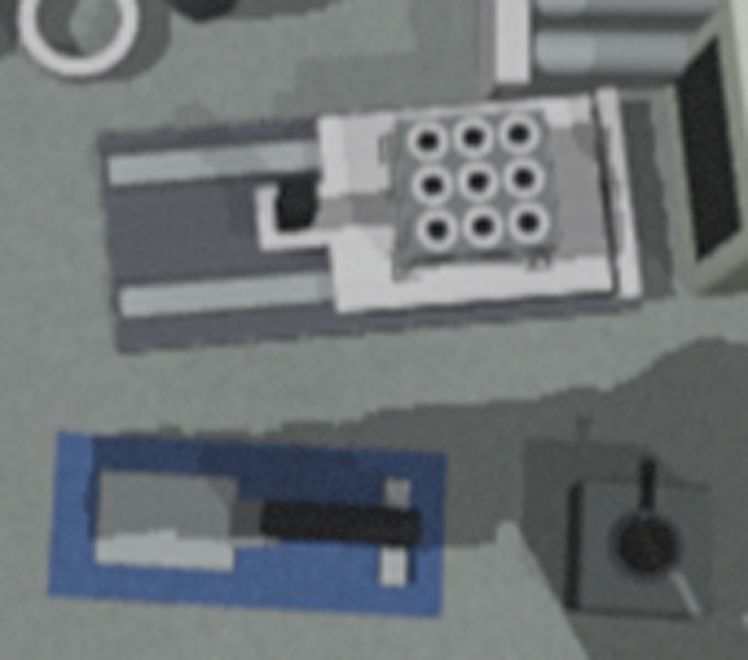

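View pics/s50.png

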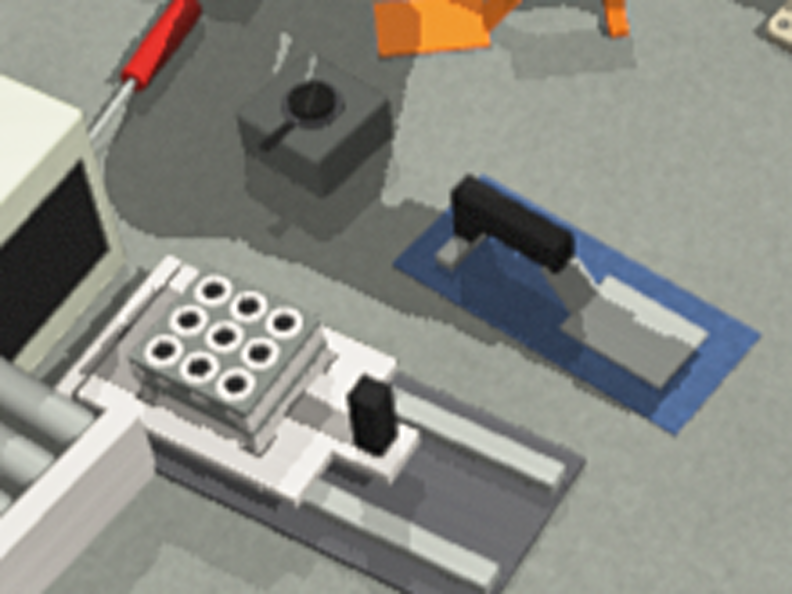

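```bash
python3 - <<'E'
from h import *
W=np.array([ray("top",unc(p,300,150,4.4),.04)[:2] for p in((320,118),(592,97),(615,292),(337,312))]); print('bed',W.mean(0))
P=[(427,140),(474,137),(519,134),(432,185),(478,181),(524,178),(438,230),(482,226),(529,222)]
T=np.array([ray("top",unc(p,300,150,4.4),.088)[:2] for p in P]); print('top tray',T.mean(0), np.degrees(np.arctan2(*(T[:3].mean(0)-T[6:].mean(0))[::-1])))
B=[ray("top",unc(p,300,150,4.4),.0045)[:2] for p in((98,470),(238,478),(234,570),(95,563))]; M=[ray("top",unc(p,300,150,4.4),.002)[:2] for p in((58,432),(446,453),(440,615),(50,596))]
t=(B[0]+B[3])/2;r=(B[1]+B[2])/2;m=np.mean(M,0);ux=((M[0]+M[3])-(M[1]+M[2]));ux/=np.linalg.norm(ux);uy=np.array([-ux[1],ux[0]])
print('tip in mat',(t-m)@ux,(t-m)@uy,'rear',(r-m)@ux,(r-m)@uy)
go(); print(close_job())
E
```

```text
bed [ 0.62570344 -0.22489243]
top tray [ 0.62926984 -0.22475148] 5.417058707021921
tip in mat 0.10046662647585669 0.0006264108309618767 rear 0.008232326371998023 0.000842091446436994
at [0.404  0.2635 0.232 ] yaw -0.26 tilt [-0.  0. -1.] open 0.0004 F [ 0.6  0.  -0.4] t 60.92
the job is handed in; nothing more can be done
None
```

I stacked both trays on the carriage with the spatula, slid the carriage home by its post, clicked the dome key once and handed the job in at about 61 s. There were only two trays. `close_job` gives no verdict, so all of this rests on my own checks.

**Last checks**
- **Trays:** the stack's top tray is about 3.6 mm from the bed's centre and within about 0.5° of square. The fingers never came near a tray.
- **Spatula:** it lies along the middle line of the mat, with its tip 100 mm from the mat's centre. I measured it less than 1 mm off the line.
- **Key:** it was pressed in half-millimetre steps. The force peaked at about 6.7 N and fell to 3.7 N at roughly 4 mm, and then I let it go.
- **Bystanders:** none looks moved in the last picture.

**What went wrong or disagreed**
- **First lift:** the spatula drooped about 10° in the grip with the first tray on it. I set the tray back on the bench, gripped the handle about 26 mm further forward and lifted again with about 2° of droop.
- **Over-push at the stop:** I kept pushing after the carriage reached its stop, and the force at the fingers rose to about 48 N. That is over the 40 N limit set for the arm or gripper body, but I pushed with the fingers.
- **Carriage travel:** I measured 108 mm of travel, not 120 mm, so the carriage probably started about 11 mm along. That it is home rests on the stop's force and the pictures, which show only a thin line there.
- **Finger length:** the fingers touched the key with the tool 28–29 mm lower than the stated finger length implied. I pressed by force alone, so the 4 mm depth is estimated from where the force began.

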